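Load the battery pack into the sloping bench unit

TASK

Slide the cover of the sloping power unit fully back, load the blue battery pack with its brass contact end pressed against the orange sprung block at the low end of the bay so that the pack lies flat on the bay floor between the guide ribs, then slide the cover fully shut again. Leave the two jars and the bottle standing where they are.

Things in the scene. Friction and masses are not known exactly. Their poses are not given: they have to be found in the camera images.
- unit: White bench power unit, fixed, about 290 long x 150 wide x 190 mm high. Its working face slopes up at 30 degrees away from the robot (towards the unit's own +x). Origin on the bench right below the centre of the battery bay; z up.
- bay: Battery bay sunk in the sloping face; its frame is tilted with the face: x up the slope (30 deg above level), y across, z straight out of the face. Origin: floor centre of the battery's place, 62 mm above the bench. A well seated battery has this very pose. Bay sizes below are mm in this frame: floor z = 0; side cheeks y = +-62, 38 high; low end wall x = -73 to -67, 38 high.
- sill_top (a point): Top edge of the black sill that stops the battery's upper end: inner face at x = 45, outer at 51, 14 high, y within +-30. Beyond it is a free gap to x = 67, where a deck 38 high begins, over which the cover slides. Two black guide ribs on the floor, 8 high, inner faces y = +-20.5, x = -20 to 44.
- block_face (a point): Upper edge of the face of the orange sprung block at rest (x = -39, z = 24; point does not move with it). Block 40 wide, z = 2 to 24, 10 thick. It can be pushed up to 16 mm down the slope (-x) by a spring force of 3 N at first touch, 4.5 N at 6 mm, 7 N at the stop. A seated pack holds it 6 mm in.
- bay_mouth (a point): Centre of the bay's mouth, 40 mm above its floor. At rest only 84 mm is free between block and sill, so the 90 mm pack cannot drop straight in. One way: hold it parallel to the floor, underside 17 mm up (over the sill, under the block's top), push it down the slope until the block is about 10 mm in, lower it behind the sill, let go.
- cover (a joint): Slide of the dark grey cover, m: 0 = fully shut, 0.145 = fully back (up the slope, bay x). It moves with about 4 N of friction and stays where it is left; starts shut or a little ajar. Cover plate 126 x 140 x 4 mm, underside 40 mm above the bay floor, shut it reaches from x = -73 to 53 in the bay frame. A badly seated pack blocks it.
- cover_fin (a point): Centre of the top of the orange fin on the cover, which moves with it: fin 40 mm long along the slope, 14 mm wide (y), 28 mm tall above the cover plate, at x = -50 in the bay frame when shut, its top 72 mm above the bay floor. It can be pinched across its width or pushed at its ends.
- battery: Blue battery pack, loose, lying on the bench: 90 long (x) x 36 wide (y) x 34 mm high, 0.28 kg give or take. Origin: centre of its underside; z up; brass contacts on the -x end, which must go to the low end of the bay. White patch and two black stripes on top.
- contacts (a point): Brass contacts on the battery's -x end face, 12 mm above its underside.
- jar_green: Bystander: white jar with a green lid, 52 mm wide, 55 mm high, loose; origin centre of underside.
- jar_red: Bystander: white jar with a red lid, 56 mm wide, 60 mm high, loose; origin centre of underside.
- bottle: Bystander: clear bottle, 44 mm wide, 120 mm high, loose; origin centre of underside.
There are look-alikes about, which are no part of the job. Of the things that look like the battery, the largest one is meant.

How it is judged:
By the outcome, as a careful person would: the job done as asked, in the order asked, and still so for the second after the job is handed in, with the robot touching nothing.
It also fails if it takes over 72 s, if anything falls off the work surface, if the arm or the gripper's body presses on something with over 40 N, if the wrist force passes 120 N, or if a joint passes its speed limit or range.

ROBOT

A 6-joint arm with a two-finger parallel gripper is mounted at the origin on the work surface. World frame = base frame: x ahead of the robot, y to its left, z up, the work surface at z = 0. Lengths are in m, angles in rad, forces in N, time in s.
With the tool pointing down it reaches from about 0.2 to 0.875 m from the base axis. Payload 3.4 kg.
Tool frame: the origin (TCP) lies at the very end of the fingers, on their centre line; the grasp point (between the pads) lies 19 mm behind it; z points along the fingers, y is the direction in which the jaws open and shut (so a half turn about z gives the same grasp; the last joint's range is limited). The gripper opens to 94 mm and grips with 3 to 60 N. Pads are 16 mm wide; open, the fingers measure 119 mm over their backs; the gripper's body (75 mm by 177 mm) begins 78 mm behind the grasp point.
Start: joints at [1.055, 0.276, 1.505, -0, 1.361, -0.121], TCP at [0.221, 0.531, 0.205] pointing down, gripper open.
Joint ranges: [-2.89, 2.89], [-0.75, 2.08], [0.22, 2.7], [-1.18, 4.32], [0.11, 2.71], [-2.7, 2.7]. Speed limits (rad/s): [2.57, 2.57, 3.14, 3.14, 3.14, 3.14].

INTERFACE

Orientations are given as a unit quaternion [w, x, y, z].
In Python, from station import telemetry, eyes, close_job gives the robot as it stands. The module is installed in compiled form; this text tells all that it offers.
- The arm moves only by the tool carry_out, never from a script. Its argument "targets" is a list of rows, each an object with "offset": the shift along the tool's x, y, z in mm, a list of three; "twist": the turn, a rotation vector about the tool's x, y, z in rad, a list of three. A call has 1 to 20 rows; each row is the pose to reach, as a shift and turn from the pose commanded when the call began, along the tool's axes at that moment; what a row does not reach only later rows make up. A row lasts 1/8 s, in which the tool goes at most 62.5 mm and 10.7 degrees, less where a joint would pass 70% of its speed; a pose out of reach is approached as far as the arm can. A call with a gripper value outside its range is refused whole. "fingers" is the opening, from 0 (shut) to 1 (fully open), set as the call begins (left out, the last holds). The fingers move at their own pace and stop on an object; "squeeze" is the grip in N (left out, the last holds). Time passes only in rows, so rows that repeat a pose let the fingers close. It gives the time, the measured TCP pose, the force and the opening at its end, in the units of the state.
- telemetry.state(): the state, without advancing time (a new reading comes with each control period).
- eyes.read_camera(name): name is "scene" or "top"; returns the picture (384x512x3 uint8, red, green, blue); there is no depth.
- eyes.camera_model(name): a dict with "fx", "fy", "cx", "cy" (pixels), "position" and "rotation" of the camera in the world. Camera axes: x right, y down, z forward; pixel columns grow to the right and rows downward; lengths in m; the calibration is good to about 2 mm. A picture is of the moment at which its call begins. camera_model takes no time and is no camera call.
- close_job(): hands the job in, once; it reports no verdict.
The state is a dict: "time_s": time; "q": joint angles; "joint_velocities": joint speeds; "tau": joint torques, N m; "tcp_pos": TCP position; "orientation": TCP orientation; "contact_force": force on the tool from outside, world axes, zero at the start; "wrist_torque": the same for the moment, N m; "width": opening from 0.0 (shut) to 1.0 (fully open).
Only numpy, scipy, OpenCV 4.12 (cv2) and the standard library are available. Lean on these libraries where they do the work, as an engineer would, in place of code of your own. Each camera call takes 0.05 s, during which the arm holds its last target.

## Working session

There is one attempt and no reset: what is moved stays moved. The work goes in short steps, Python scripts to look and compute and a tool call to move; the robot and the scene stay as the last step left them, time stands still between calls to the robot, and variables do not carry over. Pictures are saved under pics/ and viewed, and the job is handed in when it is done.

Besides the shell and the picture viewer there is one more tool, called after "Request:" by a JSON object that holds its "name" and its "arguments". carry_out: Moves the arm, as the interface text tells. Its arguments: {"type":"object","properties":{"targets":{"type":"array"},"fingers":{"type":"number"},"squeeze":{"type":"number"}},"required":["targets"]}

```bash
mkdir -p pics; ls
python3 - <<'E'
from station import telemetry, eyes
import cv2, json
s=telemetry.state(); print(s)
for n in("scene","top"):
    im=eyes.read_camera(n); cv2.imwrite(f"pics/{n}0.png",im[:,:,::-1]); print(n,eyes.camera_model(n))
E
```

```text
pics
{'time_s': 0.0, 'q': array([ 1.05503088e+00,  2.76566845e-01,  1.50611227e+00, -4.10604377e-06,
        1.36069714e+00, -1.20972339e-01]), 'joint_velocities': array([-2.20310873e-04, -1.34513575e-03,  7.23630981e-05,  1.56381460e-03,
        1.25155205e-03, -1.77331300e-04]), 'tau': array([-5.98902752e-04, -4.04584193e+01, -2.37230623e+01,  6.99332496e-02,
        3.44969030e-02, -1.97550926e-04]), 'tcp_pos': array([0.22086563, 0.53027656, 0.20462912]), 'orientation': array([-2.77242305e-04,  1.96116609e-01,  9.80580175e-01, -8.47611794e-04]), 'contact_force': array([ 0.06100985, -0.32791918,  0.33195626]), 'wrist_torque': array([ 0.03609584, -0.01192898, -0.0351533 ]), 'width': 1.000799212539359}
scene {'fx': 438.0630211640442, 'fy': 438.0630211640442, 'cx': 252.11279947114446, 'cy': 182.3865804966935, 'position': array([ 1.10421175, -0.26212001,  1.06891821]), 'rotation': array([-0.23060134,  0.75850849,  0.58521722, -0.17031939])}
top {'fx': 456.2309455471134, 'fy': 456.2309455471134, 'cx': 257.76083397525133, 'cy': 190.37111111706537, 'position': array([ 0.36577035, -0.08214133,  1.15314573]), 'rotation': array([-0.04802649,  0.70626153, -0.70576673,  0.02795424])}
```

View pics/scene0.png

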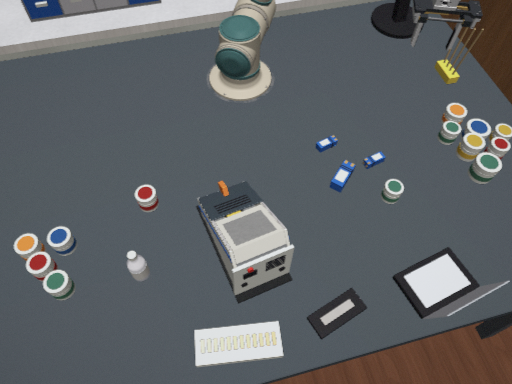

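View pics/top0.png

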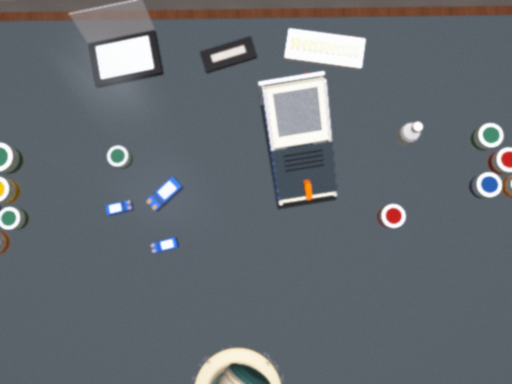

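The scene picture shows the unit at about (245,235) with its orange fin at (224,188). The largest blue pack is at (343,175), with smaller look-alikes at (327,143) and (375,159). In the top picture the pack is at (165,193), the fin at (308,190), the green jar at (118,156), the red jar at (393,215) and the bottle at (411,131). I'll enlarge both next.

```bash
cat > h.py <<'E'
import numpy as np, cv2
from scipy.spatial.transform import Rotation as R
from station import telemetry, eyes
def rot(q): return R.from_quat([q[1],q[2],q[3],q[0]])
def ray(n,px):
    c=eyes.camera_model(n); px=np.atleast_2d(px).astype(float)
    d=np.c_[(px[:,0]-c['cx'])/c['fx'],(px[:,1]-c['cy'])/c['fy'],np.ones(len(px))]
    return np.array(c['position']),rot(c['rotation']).apply(d)
def onz(n,px,z):
    p,d=ray(n,px); return p+d*((z-p[2])/d[:,2])[:,None]
def two(pa,pb):
    a,u=ray("top",pa); b,v=ray("scene",pb); u=u[0]/np.linalg.norm(u[0]); v=v[0]/np.linalg.norm(v[0])
    A=np.c_[u,-v]; t=np.linalg.lstsq(A,b-a,rcond=None)[0]
    x=a+u*t[0]; y=b+v*t[1]; return (x+y)/2, np.linalg.norm(x-y)
def proj(n,P):
    c=eyes.camera_model(n); q=rot(c['rotation']).inv().apply(np.atleast_2d(P)-c['position'])
    return np.c_[q[:,0]/q[:,2]*c['fx']+c['cx'],q[:,1]/q[:,2]*c['fy']+c['cy']]
E
python3 - <<'E'
import cv2
s=cv2.imread('pics/scene0.png');t=cv2.imread('pics/top0.png')
def c(im,x,y,w,h,k,n): cv2.imwrite(n,cv2.resize(im[y:y+h,x:x+w],None,fx=k,fy=k,interpolation=cv2.INTER_CUBIC))
c(t,255,65,95,150,4,'pics/t_unit.png'); c(s,190,170,120,130,4,'pics/s_unit.png')
c(t,95,140,100,120,5,'pics/t_bat.png'); c(s,305,125,110,80,6,'pics/s_bat.png')
E
```

```text
(no output)
```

View pics/t_unit.png

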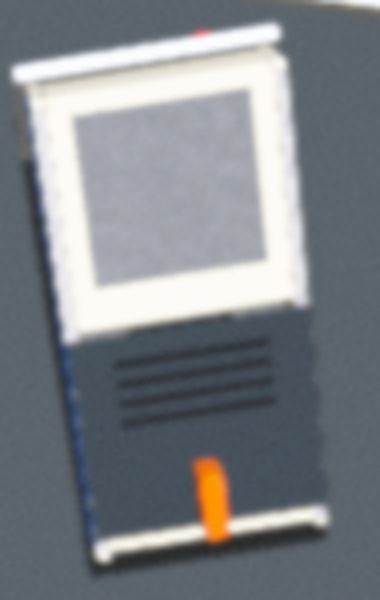

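View pics/s_unit.png

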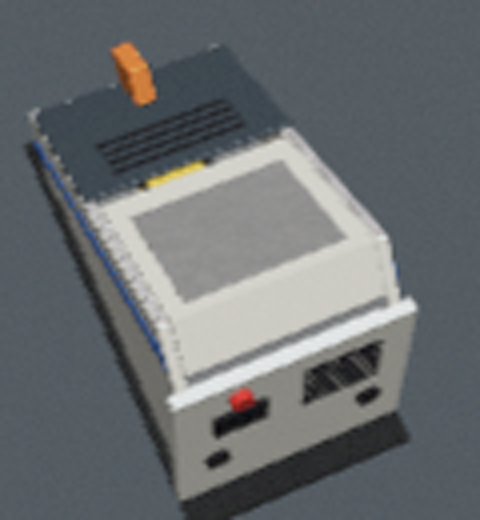

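View pics/t_bat.png

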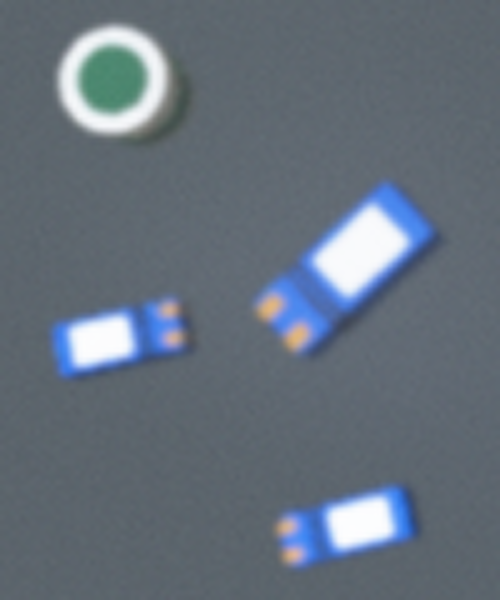

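View pics/s_bat.png

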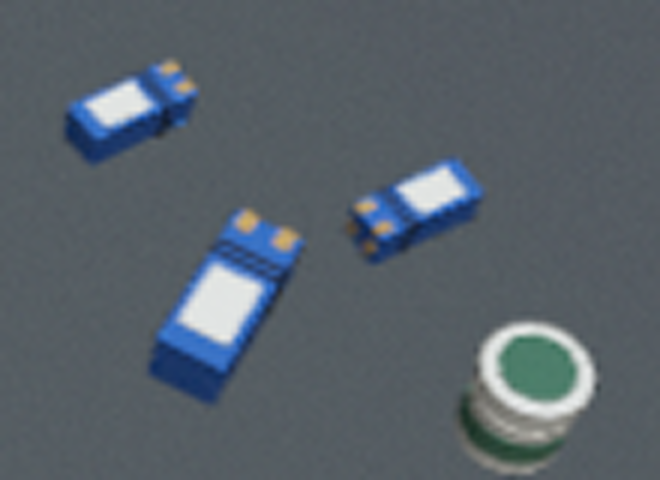

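Run:
```python
from h import *
T=lambda x,y:(255+(x-1.5)/4,65+(y-1.5)/4)
S=lambda x,y:(190+(x-1.5)/4,170+(y-1.5)/4)
P={}
for n,a,b in [("backpanel -y",(280,30),(172,405)),("backpanel +y",(15,72),(415,305)),
 ("cover up -y",(310,303),(92,203)),("cover up +y",(70,340),(290,130)),("low -y",(325,512),(36,112)),("low +y",(97,545),(222,45))]:
    p,e=two(T(*a),S(*b)); P[n]=p; print(n,p.round(4),round(e,4))
for a,b in [("backpanel +y","backpanel -y"),("cover up +y","cover up -y"),("low +y","low -y")]:
    d=P[b]-P[a]; print(a,np.linalg.norm(d),np.degrees(np.arctan2(d[0],-d[1])), (P[a]+P[b])/2)
t=cv2.imread('pics/top0.png');s=cv2.imread('pics/scene0.png')
for n,im in(("top",t),("scene",s)):
    hsv=cv2.cvtColor(im,cv2.COLOR_BGR2HSV)
    m=cv2.inRange(hsv,(5,150,120),(20,255,255)); k,l,st,c=cv2.connectedComponentsWithStats(m)
    for i in range(1,k):
        if st[i,4]>20: print(n,"orange",st[i],c[i].round(1))
    m=cv2.inRange(hsv,(100,110,60),(125,255,255))
    k,l,st,c=cv2.connectedComponentsWithStats(m)
    for i in range(1,k):
        if st[i,4]>60: print(n,"blue",st[i],c[i].round(1))
# battery top-view
hsv=cv2.cvtColor(t,cv2.COLOR_BGR2HSV); sub=np.zeros(t.shape[:2],np.uint8)
m=((hsv[...,1]>110)|(hsv[...,2]>150)).astype(np.uint8); sub[172:215,140:187]=m[172:215,140:187]
cs,_=cv2.findContours(sub,cv2.RETR_EXTERNAL,cv2.CHAIN_APPROX_NONE); c=max(cs,key=cv2.contourArea)
r=cv2.minAreaRect(c); print(r); print(onz("top",cv2.boxPoints(r),.034).round(4)); print(onz("top",[r[0]],.034))
w=cv2.inRange(hsv,(0,0,170),(180,90,255)); sub=np.zeros_like(w); sub[172:215,140:187]=w[172:215,140:187]
cs,_=cv2.findContours(sub,cv2.RETR_EXTERNAL,cv2.CHAIN_APPROX_NONE); r=cv2.minAreaRect(max(cs,key=cv2.contourArea)); q=onz("top",cv2.boxPoints(r),.034); print("white",r,q.round(4), onz("top",[r[0]],.034))
```

```text
backpanel -y [ 0.7414 -0.2014  0.157 ] 0.0046
backpanel +y [ 0.7181 -0.053   0.1571] 0.0032
cover up -y [ 0.5915 -0.2179  0.129 ] 0.0081
cover up +y [ 0.5707 -0.0843  0.1252] 0.0024
low -y [ 0.4785 -0.2352  0.0625] 0.0057
low +y [ 0.4585 -0.1     0.0633] 0.0034
backpanel +y 0.150254115457205 8.920907873224015 [ 0.72970916 -0.12720207  0.15703512]
cover up +y 0.13529790129338162 8.823040735921051 [ 0.58112114 -0.15109591  0.12706144]
low +y 0.13665249705111346 8.443282122097058 [ 0.46850717 -0.16760481  0.0629165 ]
top orange [304 180   8  21 135] [307.7 189.4]
top blue [148 176  34  35 320] [164.  193.8]
top blue [482 177  16  15 187] [489.1 184. ]
top blue [105 200  27  16 148] [118.1 207.9]
top blue [151 237  28  17 160] [164.7 245. ]
scene orange [451 105  13  10  96] [456.8 109.2]
scene orange [218 181  11  15  87] [223.4 188. ]
scene orange [ 18 236  16  14 168] [ 25.3 242.8]
scene blue [ 23   0  40  19 499] [42.7  8.6]
scene blue [129   0  29   5  79] [139.4   1.1]
scene blue [471 121  16  12 145] [478.6 126.5]
scene blue [316 136  22  16 149] [326.  144.3]
scene blue [364 151  22  18 135] [374.  160.5]
scene blue [330 160  26  32 281] [341.4 176.8]
scene blue [ 51 229  15  14 168] [ 58.  235.7]
scene blue [ 56 238  20  16  63] [ 67.7 248.4]
((163.71621704101562, 193.2972869873047), (16.27779769897461, 37.662357330322266), 46.84760665893555)
[[0.4622 0.231  0.034 ]
 [0.5266 0.1639 0.034 ]
 [0.4968 0.1354 0.034 ]
 [0.4327 0.2024 0.034 ]]
[[0.47946672 0.18323158 0.034     ]]
white ((166.71682739257812, 189.74778747558594), (11.476795196533203, 17.403335571289062), 48.8140754699707) [[0.4848 0.2017 0.034 ]
 [0.5135 0.1696 0.034 ]
 [0.4918 0.1502 0.034 ]
 [0.4633 0.1823 0.034 ]] [[0.48831955 0.17595176 0.034     ]]
```

```bash
cat >> h.py <<'E'
U0=np.array([.555,-.155,0]); PSI=np.radians(8.8)
def setu(o,psi):
    global U0,PSI; U0=np.array([o[0],o[1],0.]); PSI=psi
def RB(): return R.from_euler('z',PSI)*R.from_euler('y',-np.pi/6)
def bay(P): # bay mm -> world m
    return U0+[0,0,.062]+RB().apply(np.atleast_2d(P)/1000.)
def crop(im,x,y,w,h,k,n,pts=()):
    o=cv2.resize(im[y:y+h,x:x+w],None,fx=k,fy=k,interpolation=cv2.INTER_CUBIC)
    for p in pts: cv2.circle(o,(int((p[0]-x+.5)*k),int((p[1]-y+.5)*k)),2,(0,0,255),-1)
    cv2.imwrite(n,o)
E
python3 - <<'E'
from h import *
t=cv2.imread('pics/top0.png');s=cv2.imread('pics/scene0.png')
P=[[x,y,44] for x in(-73,53) for y in(-70,70)]+[[x,y,72] for x in(-70,-30) for y in(-7,7)]+[[x,y,44] for x in(-30,) for y in(-7,7)]+[[-73,-62,38],[-73,62,38]]
W=bay(P)
crop(t,255,65,95,150,4,'pics/t_o.png',proj("top",W)); crop(s,190,170,120,130,5,'pics/s_o.png',proj("scene",W))
E
python3 -c "
import cv2,numpy as np
a=cv2.imread('pics/t_o.png')[200:600];b=cv2.imread('pics/s_o.png')[:400,:400]
cv2.imwrite('pics/both.png',np.hstack([a,b]))"
```

```text
(no output)
```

View pics/both.png

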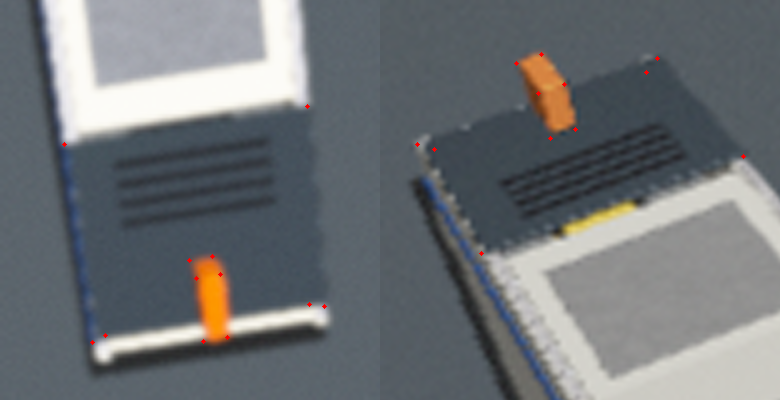

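The predicted outline (red dots) lies on the cover edges and fin in both views to about 2 mm, and the cover is practically shut. I'll pinch the fin next.

```bash
cat >> h.py <<'E'
import json,os
def loadcmd():
    if os.path.exists('cmd.json'):
        c=json.load(open('cmd.json')); return np.array(c['p']),R.from_quat(c['q'])
    s=telemetry.state(); return np.array([.2209,.5303,.2046]),rot(s['orientation'])
def plan(wps,dp=0,dr=3,save=True):
    """wps: list of (world pos, Rotation)"""
    p0,r0=loadcmd()
    for p,r in wps:
        o=np.round(r0.inv().apply(np.array(p)-p0)*1000,dp); t=np.round((r0.inv()*r).as_rotvec(),dr)
        print("offset",o.tolist(),"twist",t.tolist())
    if save: json.dump(dict(p=(p0+r0.apply(o/1000)).tolist(),q=(r0*R.from_rotvec(t)).as_quat().tolist()),open('cmd.json','w'))
def Rtool(): # tool z=-bay z, tool y=+bay y
    b=RB().as_matrix(); return R.from_matrix(np.c_[-b[:,0],b[:,1],-b[:,2]])
def st():
    s=telemetry.state(); p=np.array(s['tcp_pos']); 
    print("t %.2f"%s['time_s'],"tcp",p.round(4),"bay",(RB().inv().apply(p-U0-[0,0,.062])*1000).round(1),"F",np.round(s['contact_force'],1),"Fbay",RB().inv().apply(s['contact_force']).round(1),"w %.3f"%s['width'],"q",np.round(s['q'],2))
E
python3 - <<'E'
from h import *
plan([(bay([-50,0,125])[0],Rtool()),(bay([-50,0,53])[0],Rtool())])
E
```

```text
offset [-482.0, -559.0, 60.0] twist [-0.145, -0.511, -0.535]
offset [-512.0, -540.0, 122.0] twist [-0.145, -0.511, -0.535]
```

Request:
{"name": "carry_out", "arguments": {"targets": [{"offset": [-482, -559, 60], "twist": [-0.145, -0.511, -0.535]}, {"offset": [-482, -559, 60], "twist": [-0.145, -0.511, -0.535]}, {"offset": [-482, -559, 60], "twist": [-0.145, -0.511, -0.535]}, {"offset": [-482, -559, 60], "twist": [-0.145, -0.511, -0.535]}, {"offset": [-482, -559, 60], "twist": [-0.145, -0.511, -0.535]}, {"offset": [-482, -559, 60], "twist": [-0.145, -0.511, -0.535]}, {"offset": [-482, -559, 60], "twist": [-0.145, -0.511, -0.535]}, {"offset": [-482, -559, 60], "twist": [-0.145, -0.511, -0.535]}, {"offset": [-482, -559, 60], "twist": [-0.145, -0.511, -0.535]}, {"offset": [-482, -559, 60], "twist": [-0.145, -0.511, -0.535]}, {"offset": [-482, -559, 60], "twist": [-0.145, -0.511, -0.535]}, {"offset": [-482, -559, 60], "twist": [-0.145, -0.511, -0.535]}, {"offset": [-482, -559, 60], "twist": [-0.145, -0.511, -0.535]}, {"offset": [-482, -559, 60], "twist": [-0.145, -0.511, -0.535]}, {"offset": [-482, -559, 60], "twist": [-0.145, -0.511, -0.535]}, {"offset": [-482, -559, 60], "twist": [-0.145, -0.511, -0.535]}], "fingers": 0.6, "squeeze": 20}}

```text
time_s: 2.1
tcp_pos: [0.4713, -0.1504, 0.1629]
orientation: [0.234, -0.057, 0.97, 0.006]
contact_force: [0.9, 0.6, 0.5]
width: 0.596
```

Run:
```python
from h import *
st()
t=eyes.read_camera("top")[:,:,::-1]; s=eyes.read_camera("scene")[:,:,::-1]
a=cv2.resize(t[60:230,230:370],None,fx=2.5,fy=2.5); b=cv2.resize(s[130:300,170:310],None,fx=2.5,fy=2.5)
cv2.imwrite('pics/g1.png',np.hstack([a,b]))
```

```text
t 2.10 tcp [ 0.4713 -0.1504  0.1629] bay [-20.5  17.3 128.4] F [0.9 0.6 0.5] Fbay [ 1.1  0.4 -0. ] w 0.596 q [-0.72 -0.02  2.09  0.48  0.79 -2.7 ]
```

View pics/g1.png

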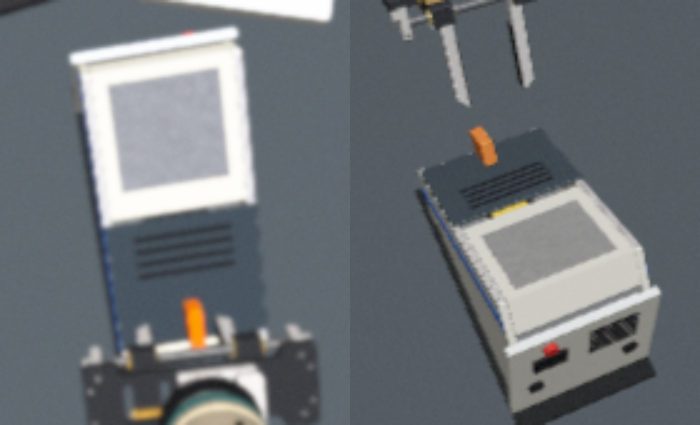

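Joint 6 reached its limit with this choice of jaw direction, so the pose wasn't fully reached. I'll turn the jaws half a turn the other way, which is equivalent for the pinch, in two stages.

```bash
cat >> h.py <<'E'
def sync():
    s=telemetry.state(); json.dump(dict(p=list(map(float,s['tcp_pos'])),q=rot(s['orientation']).as_quat().tolist()),open('cmd.json','w'))
def RtoolF(): # flipped: tool x=+bay x, tool y=-bay y
    b=RB().as_matrix(); return R.from_matrix(np.c_[b[:,0],-b[:,1],-b[:,2]])
E
python3 - <<'E'
from h import *
sync()
F=RtoolF(); m=F*R.from_rotvec([0,0,-1.5])
plan([(bay([-60,0,135])[0],m)])
plan([(bay([-50,0,110])[0],F)])
E
```

```text
offset [37.0, -22.0, -4.0] twist [-0.065, -0.017, 1.614]
offset [0.0, 10.0, 25.0] twist [0.0, -0.0, 1.5]
```

Request:
{"name": "carry_out", "arguments": {"targets": [{"offset": [37, -22, -4], "twist": [-0.065, -0.017, 1.614]}, {"offset": [37, -22, -4], "twist": [-0.065, -0.017, 1.614]}, {"offset": [37, -22, -4], "twist": [-0.065, -0.017, 1.614]}, {"offset": [37, -22, -4], "twist": [-0.065, -0.017, 1.614]}, {"offset": [37, -22, -4], "twist": [-0.065, -0.017, 1.614]}, {"offset": [37, -22, -4], "twist": [-0.065, -0.017, 1.614]}, {"offset": [37, -22, -4], "twist": [-0.065, -0.017, 1.614]}, {"offset": [37, -22, -4], "twist": [-0.065, -0.017, 1.614]}, {"offset": [37, -22, -4], "twist": [-0.065, -0.017, 1.614]}, {"offset": [37, -22, -4], "twist": [-0.065, -0.017, 1.614]}]}}

```text
time_s: 3.45
tcp_pos: [0.4373, -0.172, 0.1496]
orientation: [0.162, 0.653, 0.711, 0.202]
contact_force: [-1.0, -0.3, 0.2]
width: 0.6
```

Request:
{"name": "carry_out", "arguments": {"targets": [{"offset": [0, 10, 25], "twist": [0, 0, 1.5]}, {"offset": [0, 10, 25], "twist": [0, 0, 1.5]}, {"offset": [0, 10, 25], "twist": [0, 0, 1.5]}, {"offset": [0, 10, 25], "twist": [0, 0, 1.5]}, {"offset": [0, 10, 25], "twist": [0, 0, 1.5]}, {"offset": [0, 10, 25], "twist": [0, 0, 1.5]}, {"offset": [0, 10, 25], "twist": [0, 0, 1.5]}, {"offset": [0, 10, 25], "twist": [0, 0, 1.5]}, {"offset": [0, 10, 25], "twist": [0, 0, 1.5]}, {"offset": [0, 10, 25], "twist": [0, 0, 1.5]}]}}

```text
time_s: 4.7
tcp_pos: [0.459, -0.1711, 0.1333]
orientation: [-0.018, 0.963, 0.076, 0.259]
contact_force: [0.6, -0.3, 0.5]
width: 0.601
```

Run:
```python
from h import *
st()
s=telemetry.state(); print((RtoolF().inv()*rot(s['orientation'])).as_rotvec().round(3))
t=eyes.read_camera("top")[:,:,::-1]; s=eyes.read_camera("scene")[:,:,::-1]
a=cv2.resize(t[60:230,230:370],None,fx=2.5,fy=2.5); b=cv2.resize(s[130:300,170:310],None,fx=2.5,fy=2.5)
cv2.imwrite('pics/g2.png',np.hstack([a,b]))
```

```text
t 4.70 tcp [ 0.459  -0.1711  0.1333] bay [-48.7  -1.2 110.4] F [ 0.6 -0.3  0.5] Fbay [ 0.7 -0.4  0.2] w 0.601 q [-0.86  0.03  2.17  0.66  0.76  0.11]
[-0.002  0.002 -0.005]
```

View pics/g2.png

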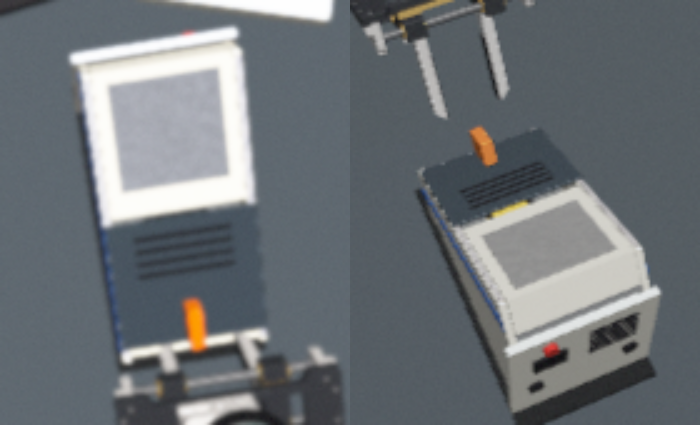

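Run:
```python
from h import *
print((proj("top",telemetry.state()['tcp_pos'])-[230,60])*2.5,(proj("scene",telemetry.state()['tcp_pos'])-[170,130])*2.5)
sync(); plan([(bay([-50,0,54])[0],RtoolF())])
```

```text
[[201.47275434 344.44530782]] [[119.63499979 104.77331106]]
offset [-1.0, -2.0, 56.0] twist [0.002, -0.002, 0.003]
```

Request:
{"name": "carry_out", "arguments": {"targets": [{"offset": [-1, -1, 28], "twist": [0, 0, 0.005]}, {"offset": [-1, -1, 56], "twist": [0, 0, 0.005]}, {"offset": [-1, -1, 56], "twist": [0, 0, 0.005]}, {"offset": [-1, -1, 56], "twist": [0, 0, 0.005]}]}}

```text
time_s: 5.3
tcp_pos: [0.486, -0.1667, 0.0848]
orientation: [-0.019, 0.963, 0.072, 0.259]
contact_force: [-0.2, -0.1, 0.4]
width: 0.599
```

Request:
{"name": "carry_out", "arguments": {"targets": [{"offset": [0, 0, 0], "twist": [0, 0, 0]}, {"offset": [0, 0, 0], "twist": [0, 0, 0]}, {"offset": [0, 0, 0], "twist": [0, 0, 0]}, {"offset": [0, 0, 0], "twist": [0, 0, 0]}], "fingers": 0}}

```text
time_s: 5.8
tcp_pos: [0.486, -0.1668, 0.0846]
orientation: [-0.019, 0.963, 0.072, 0.259]
contact_force: [0.0, 0.8, 0.4]
width: 0.208
```

Run:
```python
from h import *
st()
```

```text
t 5.80 tcp [ 0.486  -0.1668  0.0846] bay [-49.3  -1.1  54.5] F [0.  0.8 0.4] Fbay [0.3 0.8 0.3] w 0.208 q [-0.79  0.14  2.21  0.78  0.61  0.02]
```

Request:
{"name": "carry_out", "arguments": {"targets": [{"offset": [0, 0, 0], "twist": [0, 0, 0]}, {"offset": [0, 0, 0], "twist": [0, 0, 0]}, {"offset": [0, 0, 0], "twist": [0, 0, 0]}, {"offset": [8, 0, 0], "twist": [0, 0, 0]}, {"offset": [24, 0, 0], "twist": [0, 0, 0]}, {"offset": [44, 0, 0], "twist": [0, 0, 0]}, {"offset": [64, 0, 0], "twist": [0, 0, 0]}, {"offset": [84, 0, 0], "twist": [0, 0, 0]}, {"offset": [104, 0, 0], "twist": [0, 0, 0]}, {"offset": [120, 0, 0], "twist": [0, 0, 0]}, {"offset": [132, 0, 0], "twist": [0, 0, 0]}, {"offset": [138, 0, 0], "twist": [0, 0, 0]}, {"offset": [138, 0, 0], "twist": [0, 0, 0]}]}}

```text
time_s: 7.42
tcp_pos: [0.602, -0.1477, 0.1523]
orientation: [-0.02, 0.963, 0.073, 0.257]
contact_force: [-7.1, 1.5, 3.1]
width: 0.149
```

Run:
```python
from h import *
st()
```

```text
t 7.42 tcp [ 0.602  -0.1477  0.1523] bay [86.3  0.  54.4] F [-7.1  1.5  3.1] Fbay [-4.3  2.6  6.1] w 0.149 q [-0.56  0.17  1.93  0.53  0.7   0.5 ]
```

Request:
{"name": "carry_out", "arguments": {"targets": [{"offset": [4, 0, 0], "twist": [0, 0, 0]}, {"offset": [8, 0, 0], "twist": [0, 0, 0]}, {"offset": [8, 0, 0], "twist": [0, 0, 0]}]}}

```text
time_s: 7.8
tcp_pos: [0.6038, -0.1473, 0.1528]
orientation: [-0.02, 0.965, 0.074, 0.252]
contact_force: [-21.7, -7.3, 4.4]
width: 0.149
```

Run:
```python
from h import *
st()
```

```text
t 7.80 tcp [ 0.6038 -0.1473  0.1528] bay [88.2  0.1 53.9] F [-21.7  -7.3   4.4] Fbay [-17.4  -3.9  15.1] w 0.149 q [-0.56  0.18  1.92  0.51  0.71  0.52]
```

Request:
{"name": "carry_out", "arguments": {"targets": [{"offset": [2, 0, 0], "twist": [0, 0, 0]}, {"offset": [4, 0, 0], "twist": [0, 0, 0]}, {"offset": [4, 0, 0], "twist": [0, 0, 0]}]}}

```text
time_s: 8.18
tcp_pos: [0.6055, -0.147, 0.1534]
orientation: [-0.02, 0.965, 0.075, 0.25]
contact_force: [-25.8, -8.9, 3.5]
width: 0.148
```

Run:
```python
from h import *
st()
t=eyes.read_camera("top")[:,:,::-1]; s=eyes.read_camera("scene")[:,:,::-1]
cv2.imwrite('pics/t3.png',t);cv2.imwrite('pics/s3.png',s)
a=cv2.resize(t[60:230,230:370],None,fx=2.5,fy=2.5); b=cv2.resize(s[130:300,170:310],None,fx=2.5,fy=2.5)
cv2.imwrite('pics/g3.png',np.hstack([a,b]))
```

```text
t 8.18 tcp [ 0.6055 -0.147   0.1534] bay [90.   0.2 53.6] F [-25.8  -8.9   3.5] Fbay [-21.5  -4.8  16.4] w 0.148 q [-0.55  0.18  1.91  0.5   0.72  0.53]
```

View pics/g3.png

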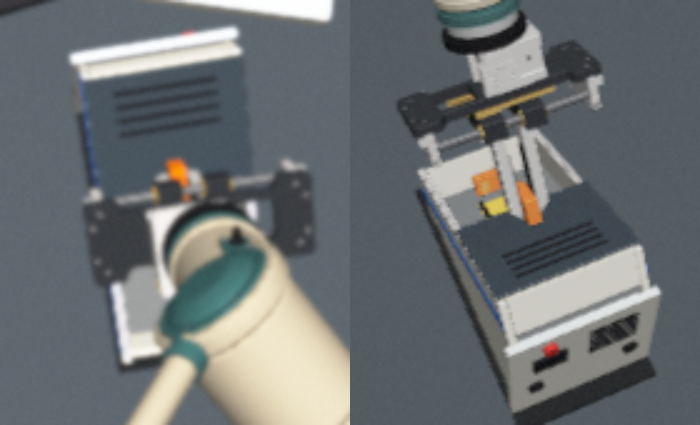

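The cover has hit its end stop at about 20 N. In the pictures the bay is open and the cover lies against the back panel. I'll ease off, release and back away to measure the bay.

Request:
{"name": "carry_out", "arguments": {"targets": [{"offset": [-6, 0, 0], "twist": [0, 0, 0]}, {"offset": [-6, 0, 0], "twist": [0, 0, 0]}]}}

```text
time_s: 8.52
tcp_pos: [0.6054, -0.1471, 0.1534]
orientation: [-0.021, 0.964, 0.073, 0.255]
contact_force: [-9.2, -1.8, -1.5]
width: 0.149
```

Request:
{"name": "carry_out", "arguments": {"targets": [{"offset": [0, 0, 0], "twist": [0, 0, 0]}, {"offset": [0, 0, 0], "twist": [0, 0, 0]}, {"offset": [0, 0, -50], "twist": [0, 0, 0]}, {"offset": [0, 0, -110], "twist": [0, 0, 0]}, {"offset": [0, 0, -110], "twist": [0, 0, 0]}], "fingers": 0.9}}

```text
time_s: 9.15
tcp_pos: [0.5565, -0.1583, 0.2579]
orientation: [-0.016, 0.962, 0.072, 0.263]
contact_force: [-0.2, -0.6, -0.3]
width: 0.644
```

Run:
```python
from h import *
st(); sync()
# battery pick pose: flipped yaw
yb=np.radians(-47.3); bx=np.array([np.cos(yb),np.sin(yb),0]); by=np.array([-np.sin(yb),np.cos(yb),0])
Rb=R.from_matrix(np.c_[bx,-by,[0,0,-1]])
c=np.array([.4795,.1832,0])
plan([(c+[0,0,.17],Rb)],save=False)
```

```text
t 9.15 tcp [ 0.5565 -0.1583  0.2579] bay [ 98.8  -3.5 169.2] F [-0.2 -0.6 -0.3] Fbay [-0.4 -0.6 -0.1] w 0.644 q [-0.65  0.02  1.83  0.46  0.95  0.57]
offset [-66.0, -350.0, 60.0] twist [-0.253, -0.494, 0.951]
```

Run:
```python
from h import *
T=lambda x,y:(95+(x-2)/5,140+(y-2)/5); S=lambda x,y:(305+(x-2.5)/6,125+(y-2.5)/6)
a=np.array([T(388,182),T(438,232),T(304,354),T(252,305)]); b=np.array([S(155,348),S(218,374),S(302,241),S(238,209)])
for q,n in((a,"top"),(b,"scene")):
    P=onz(n,q,.034); print(n,P.round(4).tolist(),P.mean(0).round(4)); 
    ax=(P[0]+P[1]-P[2]-P[3])/2; print(np.linalg.norm(ax),np.degrees(np.arctan2(ax[1],ax[0])))
for i,j in zip([3,2],[2,3]): pass
# which matching: top idx3 (left brass) 
for k,(i,j) in enumerate([(0,0),(1,1),(2,2),(3,3),(0,1),(1,0),(2,3),(3,2)]): print(i,j,two(a[i],b[j]))
t=eyes.read_camera("top")[:,:,::-1]; s=eyes.read_camera("scene")[:,:,::-1]
cv2.imwrite('pics/t4.png',t);cv2.imwrite('pics/s4.png',s)
a=cv2.resize(t[60:230,230:370],None,fx=2.5,fy=2.5); b=cv2.resize(s[130:300,170:310],None,fx=2.5,fy=2.5)
cv2.imwrite('pics/g4.png',np.hstack([a,b]))
sync(); st()
```

```text
top [[0.5227, 0.163, 0.034], [0.4976, 0.1375, 0.034], [0.437, 0.2029, 0.034], [0.4613, 0.2295, 0.034]] [0.4797 0.1832 0.034 ]
0.0898510470113383 -47.19204451348747
scene [[0.506, 0.1389, 0.034], [0.5271, 0.1625, 0.034], [0.4653, 0.2301, 0.034], [0.4395, 0.207, 0.034]] [0.4845 0.1846 0.034 ]
0.09340027426995191 -46.61708567379254
0 0 (array([0.51696953, 0.1460716 , 0.05106387]), np.float64(0.026507267328501165))
1 1 (array([0.50653372, 0.15932413, 0.00201371]), np.float64(0.031948377668269454))
2 2 (array([0.44418886, 0.22712704, 0.00363053]), np.float64(0.033537367245966974))
3 3 (array([0.4559767 , 0.20953354, 0.05873583]), np.float64(0.025842211856796537))
0 1 (array([0.52369282, 0.16468009, 0.02788003]), np.float64(0.0006184265411599347))
1 0 (array([0.49943269, 0.14137233, 0.02305893]), np.float64(0.0035041893796154576))
2 3 (array([0.43776178, 0.20574502, 0.03163379]), np.float64(0.004542167171235124))
3 2 (array([0.46197966, 0.23178582, 0.02870239]), np.float64(0.0016384149335631202))
t 9.25 tcp [ 0.5551 -0.1567  0.2528] bay [ 95.2  -1.7 165.4] F [-1.1 -0.3 -0.2] Fbay [-1.1 -0.1  0.3] w 0.728 q [-0.65  0.02  1.84  0.46  0.95  0.57]
```

View pics/g4.png

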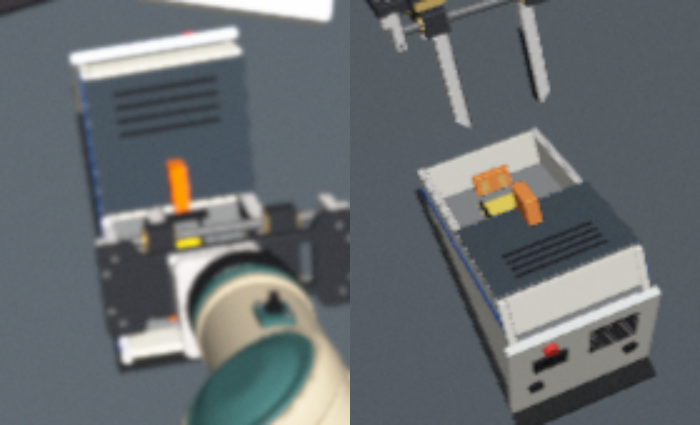

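Run:
```python
from h import *
yb=np.radians(-47); bx=np.array([np.cos(yb),np.sin(yb),0]); by=np.array([-np.sin(yb),np.cos(yb),0])
Rb=R.from_matrix(np.c_[bx,-by,[0,0,-1]])
plan([(np.array([.481,.184,.15]),Rb)])
```

```text
offset [-71.0, -348.0, 77.0] twist [-0.254, -0.486, 0.946]
```

Request:
{"name": "carry_out", "arguments": {"targets": [{"offset": [-71, -348, 77], "twist": [-0.254, -0.486, 0.946]}, {"offset": [-71, -348, 77], "twist": [-0.254, -0.486, 0.946]}, {"offset": [-71, -348, 77], "twist": [-0.254, -0.486, 0.946]}, {"offset": [-71, -348, 77], "twist": [-0.254, -0.486, 0.946]}, {"offset": [-71, -348, 77], "twist": [-0.254, -0.486, 0.946]}, {"offset": [-71, -348, 77], "twist": [-0.254, -0.486, 0.946]}, {"offset": [-71, -348, 77], "twist": [-0.254, -0.486, 0.946]}, {"offset": [-71, -348, 77], "twist": [-0.254, -0.486, 0.946]}, {"offset": [-71, -348, 77], "twist": [-0.254, -0.486, 0.946]}, {"offset": [-71, -348, 77], "twist": [-0.254, -0.486, 0.946]}, {"offset": [-71, -348, 77], "twist": [-0.254, -0.486, 0.946]}], "fingers": 0.65}}

```text
time_s: 10.62
tcp_pos: [0.4804, 0.1834, 0.1496]
orientation: [-0.0, 0.917, -0.399, -0.001]
contact_force: [-0.3, 0.2, -0.2]
width: 0.652
```

Run:
```python
from h import *
st()
yb=np.radians(-47); bx=np.array([np.cos(yb),np.sin(yb),0]); by=np.array([-np.sin(yb),np.cos(yb),0])
Rb=R.from_matrix(np.c_[bx,-by,[0,0,-1]]); print((Rb.inv()*rot(telemetry.state()['orientation'])).as_rotvec())
t=eyes.read_camera("top")[:,:,::-1]; s=eyes.read_camera("scene")[:,:,::-1]
cv2.imwrite('pics/t5.png',t);cv2.imwrite('pics/s5.png',s)
crop(t,262,70,85,140,4,'pics/a.png'); crop(s,190,165,110,140,4,'pics/b.png')
cv2.imwrite('pics/g5.png',np.hstack([cv2.imread('pics/a.png'),cv2.imread('pics/b.png')]))
crop(t,100,130,120,130,3,'pics/a.png'); crop(s,290,60,140,130,3,'pics/b.png')
cv2.imwrite('pics/g5b.png',np.hstack([cv2.imread('pics/a.png'),cv2.imread('pics/b.png')]))
```

```text
t 10.62 tcp [0.4804 0.1834 0.1496] bay [ 24.8 345.8  86.8] F [-0.3  0.2 -0.2] Fbay [-0.4  0.2 -0.1] w 0.652 q [0.23 0.23 1.72 0.   1.2  2.62]
[-0.00070104 -0.00203141  0.00035591]
```

View pics/g5.png

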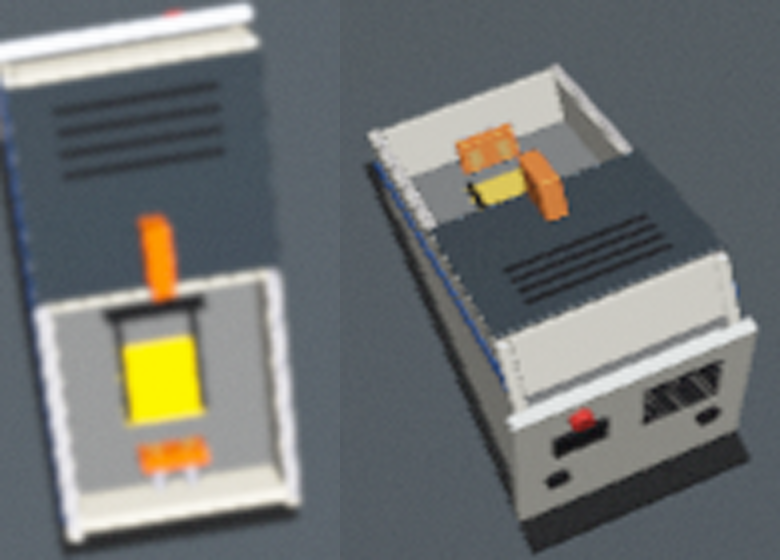

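View pics/g5b.png

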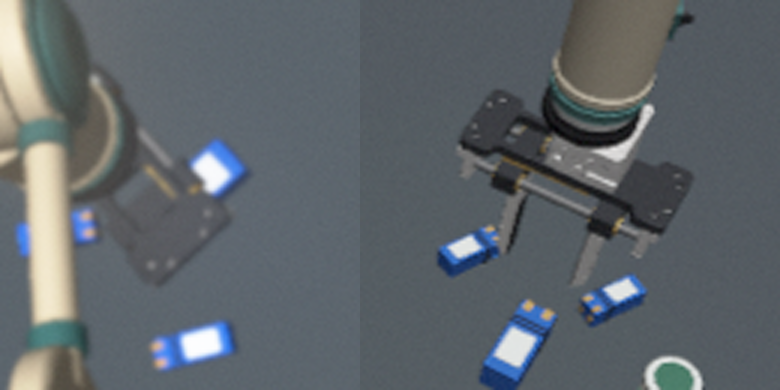

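The open bay is clear in both views: orange block, ribs, black sill and a yellow patch between the ribs. I'll check whether that patch is flat, and refine the bay pose using the sill and block.

Run:
```python
from h import *
t=cv2.imread('pics/t5.png');s=cv2.imread('pics/s5.png')
T=lambda x,y:(262+(x-1.5)/4,70+(y-1.5)/4); S=lambda x,y:(190+(x-340-1.5)/4,165+(y-1.5)/4)
def onbay(n,px,z):
    p,d=ray(n,px); nrm=RB().apply([0,0,1]); p0=bay([0,0,z])[0]
    k=((p0-p)@nrm)/(d@nrm); P=p+d*k[:,None]; return RB().inv().apply(P-U0-[0,0,.062])*1000
print("yellow top z0",onbay("top",[T(122,345),T(196,337),T(206,410),T(132,422)],0).round(1).tolist())
print("yellow scene z0 low-left, low-right",onbay("scene",[S(475,183),S(522,169),S(485,206)],0).round(1).tolist())
print("sill ends z14 outer", onbay("top",[T(104,313),T(203,300)],14).round(1).tolist())
print("block top face z24 top", onbay("top",[T(138,447),T(208,438),T(210,465),T(141,474)],24).round(1).tolist())
print("block scene top edge", onbay("scene",[S(457,145),S(511,125)],24).round(1).tolist(), "bottom z2",onbay("scene",[S(464,171),S(517,153)],2).round(1).tolist())
print("ribs top at z8", onbay("top",[T(120,330),T(196,320),T(126,415)],8).round(1).tolist())
print("low wall outer z38 top",onbay("top",[T(72,545),T(297,506)],38).round(1).tolist(), "scene",onbay("scene",[S(371,134),S(557,66)],38).round(1).tolist())
print("cover top",onbay("top",[T(5,87),T(258,50),T(35,305),T(280,272)],44).round(1).tolist(),"scene low edge",onbay("scene",[S(430,228),S(632,152)],44).round(1).tolist())
P=[[45,-30,14],[45,30,14],[51,-30,14],[51,30,14]]+[[x,y,24] for x in(-39,-49) for y in(-20,20)]+[[-73,-70,38],[-73,70,38]]+[[x,y,8] for x in(-20,44) for y in(-20.5,20.5)]
W=bay(P)
crop(t,262,70,85,140,4,'pics/a.png',proj("top",W)); crop(s,190,165,110,140,4,'pics/b.png',proj("scene",W))
cv2.imwrite('pics/g6.png',np.hstack([cv2.imread('pics/a.png'),cv2.imread('pics/b.png')]))
```

```text
yellow top z0 [[16.3, 19.4, -0.0], [14.1, -25.3, 0.0], [-33.8, -26.7, 0.0], [-34.2, 19.1, -0.0]]
yellow scene z0 low-left, low-right [[-40.5, -15.0, 0.0], [-36.4, 17.8, 0.0], [-8.9, -18.1, 0.0]]
sill ends z14 outer [[42.9, 28.7, 14.0], [41.4, -29.9, 14.0]]
block top face z24 top [[-40.9, 19.2, 24.0], [-42.1, -23.2, 24.0], [-59.9, -22.7, 24.0], [-58.8, 19.4, 24.0]]
block scene top edge [[-55.3, -17.6, 24.0], [-55.7, 21.8, 24.0]] bottom z2 [[-56.9, -17.3, 2.0], [-55.0, 21.0, 2.0]]
ribs top at z8 [[28.8, 20.2, 8.0], [27.6, -25.4, 8.0], [-25.7, 22.8, 8.0]]
low wall outer z38 top [[-92.1, 67.2, 38.0], [-89.2, -70.7, 38.0]] scene [[-84.9, -67.4, 38.0], [-86.8, 70.2, 38.0]]
cover top [[189.2, 68.7, 44.0], [187.7, -69.4, 44.0], [64.3, 69.2, 44.0], [61.2, -71.2, 44.0]] scene low edge [[62.6, -66.7, 44.0], [62.1, 67.5, 44.0]]
```

View pics/g6.png

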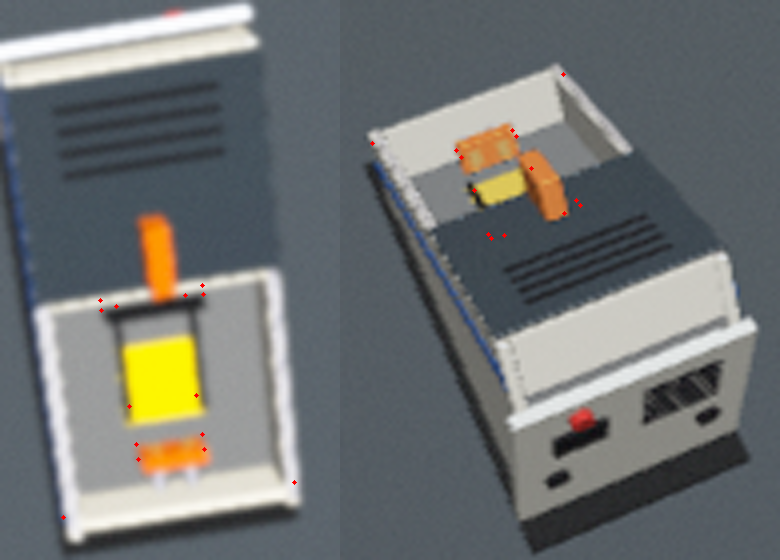

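```bash
cat > fit.py <<'E'
from h import *
import h
from scipy.optimize import least_squares
T=lambda x,y:(262+(x-1.5)/4,70+(y-1.5)/4); S=lambda x,y:(190+(x-340-1.5)/4,165+(y-1.5)/4)
O=[("top",T(138,447),(-39,20,2)),("top",T(208,438),(-39,-20,2)),("top",T(210,465),(-49,-20,24)),("top",T(141,474),(-49,20,24)),
("scene",S(464,171),(-39,-20,2)),("scene",S(517,153),(-39,20,2)),("scene",S(457,145),(-49,-20,24)),("scene",S(511,125),(-49,20,24)),
("top",T(104,314),(51,30,14)),("top",T(203,299),(51,-30,14)),
("scene",S(371,134),(-73,-68,38)),("scene",S(557,66),(-73,68,38)),
("top",T(5,87),(198,70,44)),("top",T(258,50),(198,-70,44)),("top",T(35,305),(72,70,44)),("top",T(280,272),(72,-70,44)),
("scene",S(430,228),(72,-70,44)),("scene",S(632,152),(72,70,44)),("scene",S(724,252),(198,70,44)),("scene",S(498,342),(198,-70,44)),
]
def mod(v):
    Rr=R.from_euler('z',v[3])*R.from_euler('y',-np.pi/6)
    W=v[:3]+Rr.apply(np.array([o[2] for o in O])/1000.)
    return np.array([proj(o[0],w)[0]-o[1] for o,w in zip(O,W)])
f=lambda v:mod(v).ravel()
for fixz in(0,1):
    g=(lambda u:f([u[0],u[1],.062,u[2]])) if fixz else f
    x0=[.55,-.155,.15] if fixz else [.55,-.155,.062,.15]
    r=least_squares(g,x0,loss='soft_l1'); print(r.x.round(4),np.degrees(r.x[-1]),r.cost)
    v=[r.x[0],r.x[1],.062,r.x[2]] if fixz else r.x
    for o,e in zip(O,mod(v)): print(o[0],o[2],e.round(1))
E
python3 fit.py
```

```text
[ 0.5468 -0.1565  0.0579  0.153 ] 8.766593943821377 11.1436478789625
top (-39, 20, 2) [-1.  -0.5]
top (-39, -20, 2) [-2.4 -0.8]
top (-49, -20, 24) [-1.1 -0.3]
top (-49, 20, 24) [-0.2 -0.1]
scene (-39, -20, 2) [-0.1  1.6]
scene (-39, 20, 2) [0.4 1. ]
scene (-49, -20, 24) [-1.3 -0.3]
scene (-49, 20, 24) [-1.  -0.3]
top (51, 30, 14) [-0.4  0.3]
top (51, -30, 14) [0.1 0.2]
scene (-73, -68, 38) [-0.1  0.3]
scene (-73, 68, 38) [-0.3  0.7]
top (198, 70, 44) [-0.4  0.3]
top (198, -70, 44) [ 0.4 -0.5]
top (72, 70, 44) [-0.1  0.7]
top (72, -70, 44) [-0.4 -0.5]
scene (72, -70, 44) [-1.4  0.3]
scene (72, 70, 44) [ 0.9 -0.4]
scene (198, 70, 44) [-1.  -1.3]
scene (198, -70, 44) [-2.5 -1. ]
[ 0.547  -0.1565  0.1561] 8.943341859581604 13.480206418615797
top (-39, 20, 2) [-0.9 -0.8]
top (-39, -20, 2) [-2.2 -1.1]
top (-49, -20, 24) [-0.8 -0.7]
top (-49, 20, 24) [ 0.  -0.3]
scene (-39, -20, 2) [-0.2  0.9]
scene (-39, 20, 2) [0.3 0.3]
scene (-49, -20, 24) [-1.4 -1. ]
scene (-49, 20, 24) [-1.1 -1.1]
top (51, 30, 14) [-0.3 -0. ]
top (51, -30, 14) [ 0.3 -0.3]
scene (-73, -68, 38) [-0.3 -0.3]
scene (-73, 68, 38) [-0.4 -0.1]
top (198, 70, 44) [-0.6 -0.3]
top (198, -70, 44) [ 0.4 -1.3]
top (72, 70, 44) [-0.2  0.4]
top (72, -70, 44) [-0.2 -1. ]
scene (72, -70, 44) [-1.4 -0.4]
scene (72, 70, 44) [ 1.  -1.3]
scene (198, 70, 44) [-0.7 -2.2]
scene (198, -70, 44) [-2.4 -1.7]
```

Request:
{"name": "carry_out", "arguments": {"targets": [{"offset": [0, 0, 50], "twist": [0, 0, 0]}, {"offset": [0, 0, 100], "twist": [0, 0, 0]}, {"offset": [0, 0, 125], "twist": [0, 0, 0]}, {"offset": [0, 0, 137], "twist": [0, 0, 0]}, {"offset": [0, 0, 137], "twist": [0, 0, 0]}, {"offset": [0, 0, 137], "twist": [0, 0, 0]}]}}

```text
time_s: 11.48
tcp_pos: [0.4814, 0.1847, 0.0138]
orientation: [-0.001, 0.917, -0.399, -0.0]
contact_force: [0.1, 0.8, 0.3]
width: 0.652
```

```bash
sed -i 's/^U0=.*/U0=np.array([.547,-.1565,0]); PSI=np.radians(8.8)/' h.py
python3 - <<'E'
from h import *
st()
t=eyes.read_camera("top")[:,:,::-1]; s=eyes.read_camera("scene")[:,:,::-1]
crop(t,110,130,110,110,3,'pics/a.png'); crop(s,295,90,110,110,4,'pics/b.png')
cv2.imwrite('pics/g7.png',cv2.imread('pics/b.png'))
E
```

```text
t 11.47 tcp [0.4814 0.1847 0.0138] bay [-35.  347.2 -35.4] F [0.1 0.8 0.3] Fbay [0.3 0.8 0.2] w 0.652 q [0.23 0.37 1.9  0.   0.86 2.62]
```

View pics/g7.png

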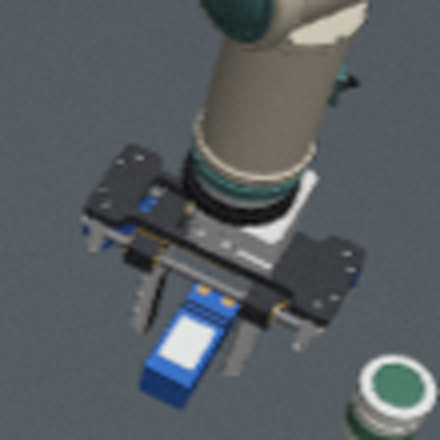

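The fingers straddle the pack on both sides, so I'll close and lift.

Request:
{"name": "carry_out", "arguments": {"targets": [{"offset": [0, 0, 0], "twist": [0, 0, 0]}, {"offset": [0, 0, 0], "twist": [0, 0, 0]}, {"offset": [0, 0, 0], "twist": [0, 0, 0]}, {"offset": [0, 0, 0], "twist": [0, 0, 0]}, {"offset": [0, 0, 0], "twist": [0, 0, 0]}, {"offset": [0, 0, 0], "twist": [0, 0, 0]}], "fingers": 0, "squeeze": 40}}

```text
time_s: 12.32
tcp_pos: [0.4809, 0.185, 0.0129]
orientation: [-0.001, 0.917, -0.399, -0.001]
contact_force: [1.2, 1.8, 2.7]
width: 0.384
```

Request:
{"name": "carry_out", "arguments": {"targets": [{"offset": [0, 0, -20], "twist": [0, 0, 0]}, {"offset": [0, 0, -60], "twist": [0, 0, 0]}, {"offset": [0, 0, -110], "twist": [0, 0, 0]}, {"offset": [0, 0, -160], "twist": [0, 0, 0]}, {"offset": [0, 0, -187], "twist": [0, 0, 0]}, {"offset": [0, 0, -187], "twist": [0, 0, 0]}, {"offset": [0, 0, -187], "twist": [0, 0, 0]}]}}

```text
time_s: 13.2
tcp_pos: [0.4787, 0.1837, 0.1973]
orientation: [0.001, 0.917, -0.399, -0.003]
contact_force: [0.2, 0.5, -4.0]
width: 0.38
```

Run:
```python
from h import *
st()
p,r=loadcmd(); print(p)
json.dump(dict(p=[.481,.184,.200],q=r.as_quat().tolist()),open('cmd.json','w'))
F=RtoolF()
plan([(bay([14,0,90])[0],F)],save=False)
t=eyes.read_camera("top")[:,:,::-1]; s=eyes.read_camera("scene")[:,:,::-1]
cv2.imwrite('pics/t8.png',t);cv2.imwrite('pics/s8.png',s)
crop(s,285,60,130,130,4,'pics/g8.png')
```

```text
t 13.20 tcp [0.4787 0.1837 0.1973] bay [ 54.3 346.7 124.9] F [ 0.2  0.5 -4. ] Fbay [-1.7  0.5 -3.6] w 0.380 q [0.23 0.19 1.64 0.   1.32 2.62]
[0.48130417 0.18399826 0.15006709]
offset [276.0, 211.0, 53.0] twist [0.255, 0.481, -0.951]
```

View pics/g8.png

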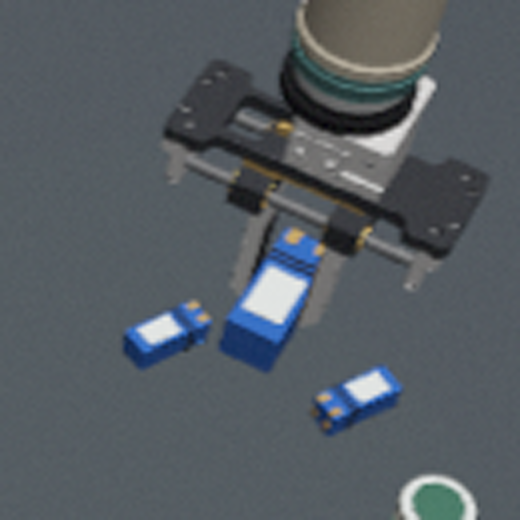

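Run:
```python
from h import *
S=lambda x,y:(285+(x-1.5)/4,60+(y-1.5)/4)
s=telemetry.state(); r=rot(s['orientation']); p=np.array(s['tcp_pos'])
for z in(.216,.2185):
  P=onz("scene",[S(228,319),S(283,343),S(282,230),S(326,250)],z); print((r.inv().apply(P-p)*1000).round(1).tolist())
crop(cv2.imread('pics/t8.png'),130,120,120,110,5,'pics/g8t.png')
```

```text
[[43.2, 16.4, -18.9], [42.1, -20.7, -19.1], [-42.7, 19.0, -18.5], [-42.4, -12.1, -18.7]]
[[45.3, 15.9, -21.5], [44.1, -21.1, -21.6], [-40.4, 18.5, -21.0], [-40.1, -12.5, -21.2]]
```

View pics/g8t.png

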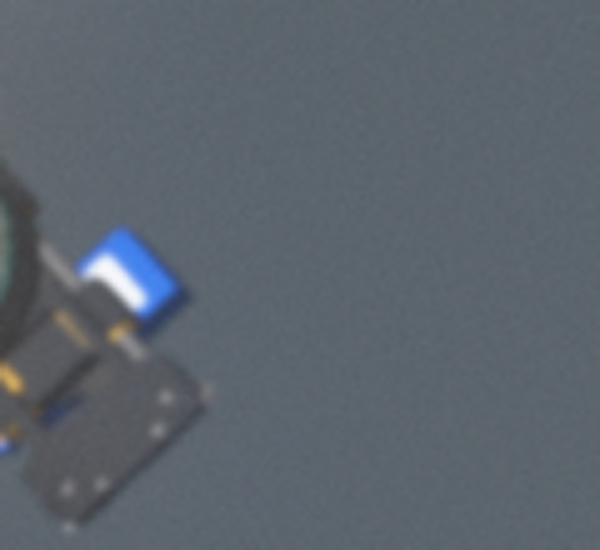

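Run:
```python
from h import *
sync(); F=RtoolF()
plan([(bay([13,0,115])[0],F)])
```

```text
offset [269.0, 220.0, 29.0] twist [0.257, 0.488, -0.95]
```

Request:
{"name": "carry_out", "arguments": {"targets": [{"offset": [30, 25, 3], "twist": [0.03, 0.05, -0.1]}, {"offset": [269, 220, 29], "twist": [0.257, 0.488, -0.95]}, {"offset": [269, 220, 29], "twist": [0.257, 0.488, -0.95]}, {"offset": [269, 220, 29], "twist": [0.257, 0.488, -0.95]}, {"offset": [269, 220, 29], "twist": [0.257, 0.488, -0.95]}, {"offset": [269, 220, 29], "twist": [0.257, 0.488, -0.95]}, {"offset": [269, 220, 29], "twist": [0.257, 0.488, -0.95]}, {"offset": [269, 220, 29], "twist": [0.257, 0.488, -0.95]}, {"offset": [269, 220, 29], "twist": [0.257, 0.488, -0.95]}, {"offset": [269, 220, 29], "twist": [0.257, 0.488, -0.95]}, {"offset": [269, 220, 29], "twist": [0.257, 0.488, -0.95]}, {"offset": [269, 220, 29], "twist": [0.257, 0.488, -0.95]}]}}

```text
time_s: 14.8
tcp_pos: [0.5031, -0.161, 0.1698]
orientation: [-0.021, 0.963, 0.074, 0.26]
contact_force: [-0.5, 0.2, -3.4]
width: 0.38
```

Run:
```python
from h import *
st(); print((RtoolF().inv()*rot(telemetry.state()['orientation'])).as_rotvec().round(4))
t=eyes.read_camera("top")[:,:,::-1]; s=eyes.read_camera("scene")[:,:,::-1]
cv2.imwrite('pics/t9.png',t);cv2.imwrite('pics/s9.png',s)
crop(t,262,70,85,140,4,'pics/a.png'); crop(s,190,130,110,140,4,'pics/b.png')
cv2.imwrite('pics/g9.png',np.hstack([cv2.imread('pics/a.png'),cv2.imread('pics/b.png')]))
```

```text
t 14.80 tcp [ 0.5031 -0.161   0.1698] bay [ 15.7   2.3 115.4] F [-0.5  0.2 -3.4] Fbay [-2.1  0.3 -2.7] w 0.380 q [-0.75  0.03  2.05  0.58  0.8   0.31]
[ 0.002   0.0039 -0.0003]
```

View pics/g9.png

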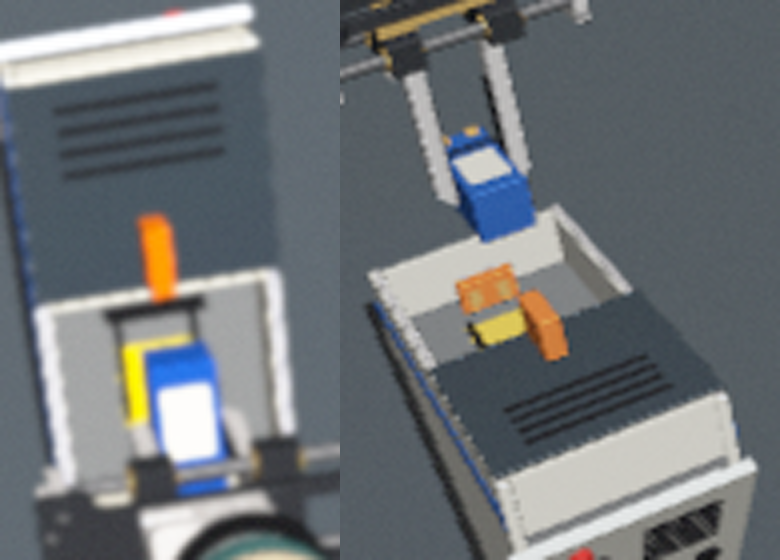

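Run:
```python
from h import *
st(); sync(); F=RtoolF()
plan([(bay([13,0,60])[0],F)])
```

```text
t 14.90 tcp [ 0.5033 -0.1611  0.1701] bay [ 16.    2.1 115.5] F [-1.1  0.9 -4.9] Fbay [-3.3  1.1 -3.7] w 0.380 q [-0.75  0.03  2.05  0.58  0.8   0.31]
offset [-3.0, 2.0, 56.0] twist [-0.002, -0.005, 0.001]
```

Request:
{"name": "carry_out", "arguments": {"targets": [{"offset": [-3, 2, 20], "twist": [-0.002, -0.005, 0.001]}, {"offset": [-3, 2, 45], "twist": [-0.002, -0.005, 0.001]}, {"offset": [-3, 2, 56], "twist": [-0.002, -0.005, 0.001]}, {"offset": [-3, 2, 56], "twist": [-0.002, -0.005, 0.001]}, {"offset": [-3, 2, 56], "twist": [-0.002, -0.005, 0.001]}]}}

```text
time_s: 15.52
tcp_pos: [0.5291, -0.1605, 0.1209]
orientation: [-0.019, 0.963, 0.073, 0.258]
contact_force: [0.4, 0.4, -3.4]
width: 0.381
```

Run:
```python
from h import *
st(); sync(); F=RtoolF(); print((RtoolF().inv()*rot(telemetry.state()['orientation'])).as_rotvec().round(4))
plan([(bay([13,0,31])[0],F)])
```

```text
t 15.53 tcp [ 0.5291 -0.1605  0.1209] bay [13.6 -1.2 60.1] F [ 0.4  0.4 -3.4] Fbay [-1.3  0.4 -3.2] w 0.381 q [-0.69  0.13  2.09  0.65  0.66  0.25]
[-0.0021  0.0006  0.001 ]
offset [-1.0, -1.0, 29.0] twist [0.002, -0.001, -0.001]
```

Request:
{"name": "carry_out", "arguments": {"targets": [{"offset": [-1, -1, 10], "twist": [0.002, 0, 0]}, {"offset": [-1, -1, 20], "twist": [0.002, 0, 0]}, {"offset": [-1, -1, 29], "twist": [0.002, 0, 0]}, {"offset": [-1, -1, 29], "twist": [0.002, 0, 0]}, {"offset": [-1, -1, 29], "twist": [0.002, 0, 0]}]}}

```text
time_s: 16.15
tcp_pos: [0.5422, -0.1574, 0.0944]
orientation: [-0.02, 0.963, 0.073, 0.258]
contact_force: [-1.3, 0.4, -2.7]
width: 0.377
```

Run:
```python
from h import *
st(); print((RtoolF().inv()*rot(telemetry.state()['orientation'])).as_rotvec().round(4))
t=eyes.read_camera("top")[:,:,::-1]; s=eyes.read_camera("scene")[:,:,::-1]
cv2.imwrite('pics/t10.png',t);cv2.imwrite('pics/s10.png',s)
crop(t,262,70,85,140,4,'pics/a.png'); crop(s,190,130,110,140,4,'pics/b.png')
cv2.imwrite('pics/g10.png',np.hstack([cv2.imread('pics/a.png'),cv2.imread('pics/b.png')]))
st()
```

```text
t 16.15 tcp [ 0.5422 -0.1574  0.0944] bay [12.  -0.1 30.5] F [-1.3  0.4 -2.7] Fbay [-2.4  0.6 -1.7] w 0.377 q [-0.67  0.18  2.11  0.71  0.6   0.2 ]
[ 0.0006 -0.0004  0.0017]
t 16.25 tcp [ 0.5423 -0.1575  0.0948] bay [12.2 -0.3 30.8] F [ 0.4  0.1 -3. ] Fbay [-1.1  0.1 -2.8] w 0.380 q [-0.67  0.18  2.11  0.71  0.6   0.2 ]
```

View pics/g10.png

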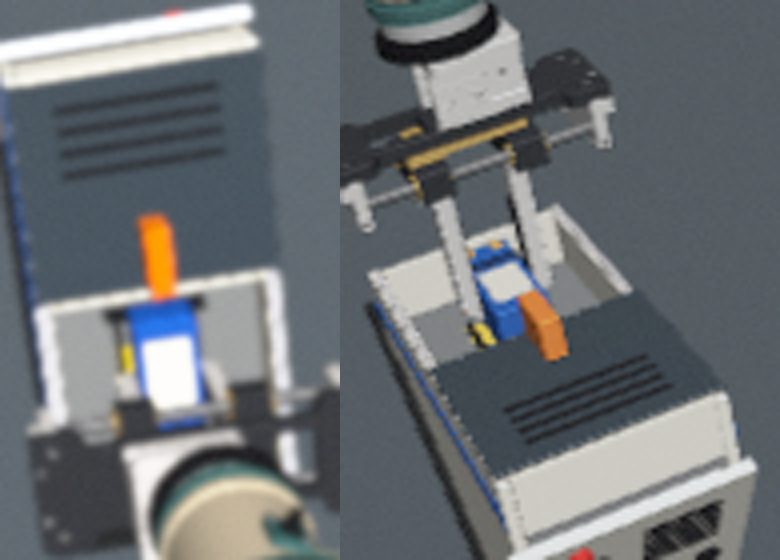

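The pack is held parallel above the ribs, and the force reading is only its weight. Now I'll push it down the slope and watch the force.

Request:
{"name": "carry_out", "arguments": {"targets": [{"offset": [-4, 0, 0], "twist": [0, 0, 0]}, {"offset": [-8, 0, 0], "twist": [0, 0, 0]}, {"offset": [-8, 0, 0], "twist": [0, 0, 0]}]}}

```text
time_s: 16.62
tcp_pos: [0.5357, -0.1586, 0.0911]
orientation: [-0.02, 0.963, 0.073, 0.259]
contact_force: [2.7, 1.5, -1.5]
width: 0.376
```

```bash
python3 -c "
from h import *
st()"
```

```text
t 16.62 tcp [ 0.5357 -0.1586  0.0911] bay [ 4.6 -0.4 31. ] F [ 2.7  1.5 -1.5] Fbay [ 1.8  1.  -2.8] w 0.376 q [-0.68  0.18  2.13  0.73  0.59  0.17]
```

Request:
{"name": "carry_out", "arguments": {"targets": [{"offset": [-3, 0, 0], "twist": [0, 0, 0]}, {"offset": [-6, 0, 0], "twist": [0, 0, 0]}, {"offset": [-6, 0, 0], "twist": [0, 0, 0]}]}}

```text
time_s: 17.0
tcp_pos: [0.5303, -0.1594, 0.0879]
orientation: [-0.02, 0.963, 0.073, 0.258]
contact_force: [2.8, 1.5, 0.1]
width: 0.376
```

```bash
python3 -c "
from h import *
st()"
```

```text
t 17.00 tcp [ 0.5303 -0.1594  0.0879] bay [-1.7 -0.4 30.9] F [2.8 1.5 0.1] Fbay [ 2.7  1.1 -1.4] w 0.376 q [-0.69  0.18  2.14  0.74  0.59  0.15]
```

Request:
{"name": "carry_out", "arguments": {"targets": [{"offset": [-2, 0, 0], "twist": [0, 0, 0]}, {"offset": [-4, 0, 0], "twist": [0, 0, 0]}, {"offset": [-4, 0, 0], "twist": [0, 0, 0]}]}}

```text
time_s: 17.38
tcp_pos: [0.5269, -0.1601, 0.0857]
orientation: [-0.02, 0.963, 0.073, 0.258]
contact_force: [4.4, 1.5, 0.9]
width: 0.381
```

Run:
```python
from h import *
st(); print((RtoolF().inv()*rot(telemetry.state()['orientation'])).as_rotvec().round(4))
t=eyes.read_camera("top")[:,:,::-1]; s=eyes.read_camera("scene")[:,:,::-1]
crop(t,262,70,85,140,4,'pics/a.png'); crop(s,190,130,110,140,4,'pics/b.png')
cv2.imwrite('pics/g11.png',np.hstack([cv2.imread('pics/a.png'),cv2.imread('pics/b.png')]))
st()
```

```text
t 17.38 tcp [ 0.5269 -0.1601  0.0857] bay [-5.8 -0.4 30.8] F [4.4 1.5 0.9] Fbay [ 4.4  0.8 -1.5] w 0.381 q [-0.7   0.18  2.15  0.75  0.59  0.13]
[-0.0002  0.0002  0.0017]
t 17.48 tcp [ 0.5269 -0.16    0.0857] bay [-5.8 -0.4 30.7] F [3.5 0.4 1.1] Fbay [ 3.6 -0.1 -0.8] w 0.379 q [-0.7   0.18  2.15  0.75  0.59  0.13]
```

View pics/g11.png

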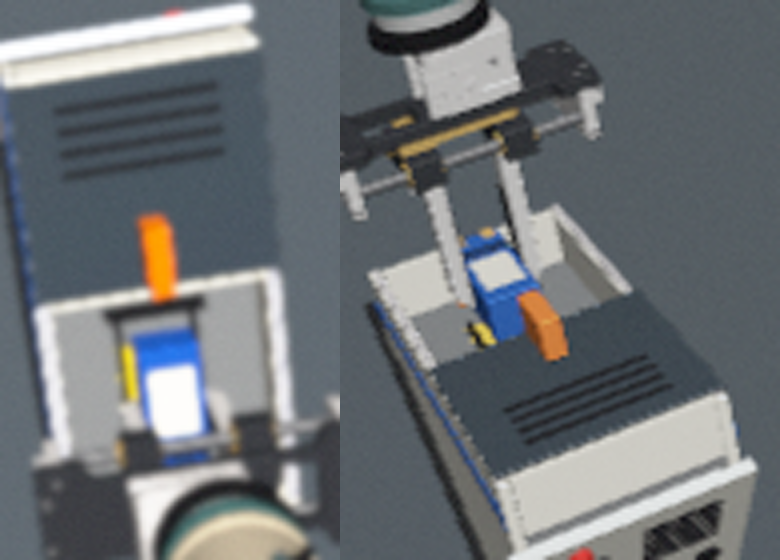

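Request:
{"name": "carry_out", "arguments": {"targets": [{"offset": [0, 0, 5], "twist": [0, 0, 0]}, {"offset": [0, 0, 10], "twist": [0, 0, 0]}, {"offset": [0, 0, 14], "twist": [0, 0, 0]}, {"offset": [0, 0, 14], "twist": [0, 0, 0]}]}}

```text
time_s: 17.98
tcp_pos: [0.5339, -0.159, 0.0729]
orientation: [-0.02, 0.963, 0.073, 0.258]
contact_force: [6.2, 0.1, -2.0]
width: 0.381
```

```bash
python3 -c "
from h import *
st()"
```

```text
t 17.98 tcp [ 0.5339 -0.159   0.0729] bay [-6.1 -0.4 16.2] F [ 6.2  0.1 -2. ] Fbay [ 4.3 -0.8 -4.8] w 0.381 q [-0.68  0.21  2.15  0.78  0.55  0.1 ]
```

Request:
{"name": "carry_out", "arguments": {"targets": [{"offset": [0, 0, 2], "twist": [0, 0, 0]}, {"offset": [0, 0, 4], "twist": [0, 0, 0]}, {"offset": [0, 0, 4], "twist": [0, 0, 0]}]}}

```text
time_s: 18.35
tcp_pos: [0.5356, -0.1583, 0.0698]
orientation: [-0.02, 0.963, 0.073, 0.258]
contact_force: [5.4, 0.1, 0.1]
width: 0.381
```

```bash
python3 -c "
from h import *
st()"
```

```text
t 18.35 tcp [ 0.5356 -0.1583  0.0698] bay [-6.  -0.1 12.5] F [5.4 0.1 0.1] Fbay [ 4.7 -0.7 -2.6] w 0.381 q [-0.68  0.22  2.15  0.8   0.55  0.09]
```

Request:
{"name": "carry_out", "arguments": {"targets": [{"offset": [0, 0, 1], "twist": [0, 0, 0]}, {"offset": [0, 0, 2], "twist": [0, 0, 0]}, {"offset": [0, 0, 2], "twist": [0, 0, 0]}]}}

```text
time_s: 18.73
tcp_pos: [0.5358, -0.1583, 0.0697]
orientation: [-0.02, 0.963, 0.074, 0.258]
contact_force: [-12.0, -1.6, 20.6]
width: 0.38
```

```bash
python3 -c "
from h import *
st()
t=eyes.read_camera('top')[:,:,::-1]; s=eyes.read_camera('scene')[:,:,::-1]
crop(t,262,70,85,140,4,'pics/a.png'); crop(s,190,130,110,140,4,'pics/b.png')
cv2.imwrite('pics/g12.png',np.hstack([cv2.imread('pics/a.png'),cv2.imread('pics/b.png')]))
st()"
```

```text
t 18.73 tcp [ 0.5358 -0.1583  0.0697] bay [-5.9 -0.  12.3] F [-12.   -1.6  20.6] Fbay [-0.2  0.3 23.8] w 0.380 q [-0.68  0.22  2.16  0.8   0.54  0.09]
t 18.82 tcp [ 0.5358 -0.1583  0.0697] bay [-6.  -0.1 12.3] F [-10.8  -1.4  19.6] Fbay [ 0.4  0.2 22.4] w 0.379 q [-0.68  0.22  2.16  0.8   0.54  0.09]
```

View pics/g12.png

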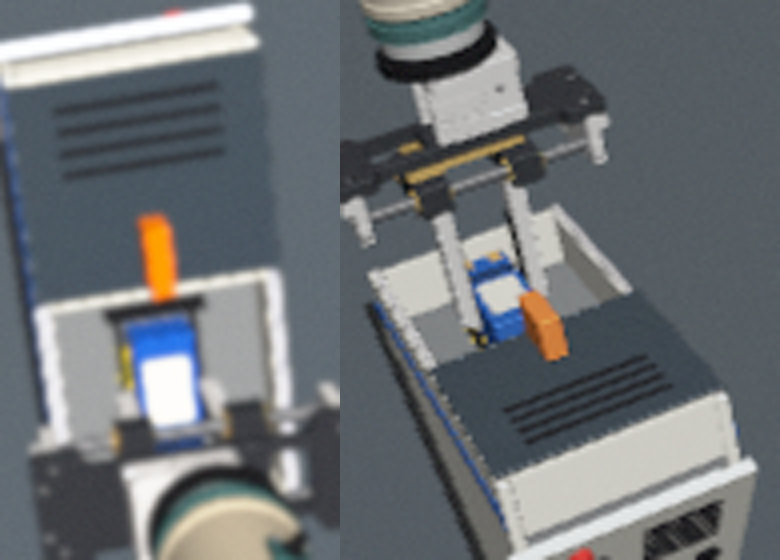

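Firm floor contact at TCP 12 mm, where a rib or the sill would have stopped it 8 mm or more higher. I'll ease off, release and rise.

Request:
{"name": "carry_out", "arguments": {"targets": [{"offset": [0, 0, -1], "twist": [0, 0, 0]}, {"offset": [0, 0, -1], "twist": [0, 0, 0]}]}}

```text
time_s: 19.08
tcp_pos: [0.5358, -0.1583, 0.0697]
orientation: [-0.02, 0.963, 0.074, 0.258]
contact_force: [-3.8, -1.7, 10.8]
width: 0.378
```

Request:
{"name": "carry_out", "arguments": {"targets": [{"offset": [0, 0, 0], "twist": [0, 0, 0]}, {"offset": [0, 0, 0], "twist": [0, 0, 0]}, {"offset": [0, 0, 0], "twist": [0, 0, 0]}, {"offset": [0, 0, 0], "twist": [0, 0, 0]}], "fingers": 0.6}}

```text
time_s: 19.58
tcp_pos: [0.5358, -0.158, 0.0687]
orientation: [-0.021, 0.963, 0.073, 0.258]
contact_force: [1.0, -0.6, -0.9]
width: 0.603
```

Request:
{"name": "carry_out", "arguments": {"targets": [{"offset": [0, 0, -20], "twist": [0, 0, 0]}, {"offset": [0, 0, -60], "twist": [0, 0, 0]}, {"offset": [0, 0, -110], "twist": [0, 0, 0]}, {"offset": [-60, 0, -140], "twist": [0, 0, 0]}, {"offset": [-110, 0, -160], "twist": [0, 0, 0]}, {"offset": [-110, 0, -160], "twist": [0, 0, 0]}]}}

```text
time_s: 20.32
tcp_pos: [0.3599, -0.1867, 0.1521]
orientation: [-0.019, 0.964, 0.069, 0.257]
contact_force: [0.6, -0.8, 0.9]
width: 0.597
```

```bash
python3 -c "
from h import *
t=eyes.read_camera('top')[:,:,::-1]; s=eyes.read_camera('scene')[:,:,::-1]
cv2.imwrite('pics/t13.png',t);cv2.imwrite('pics/s13.png',s)
crop(t,262,70,85,140,4,'pics/a.png'); crop(s,190,130,110,140,4,'pics/b.png')
cv2.imwrite('pics/g13.png',np.hstack([cv2.imread('pics/a.png'),cv2.imread('pics/b.png')]))
st()"
```

```text
t 20.43 tcp [ 0.3628 -0.186   0.153 ] bay [-116.    -0.9  172. ] F [-0.5  0.9 -0.5] Fbay [-0.6  1.  -0.3] w 0.600 q [-1.16 -0.1   2.22  0.63  0.97 -0.09]
```

View pics/g13.png

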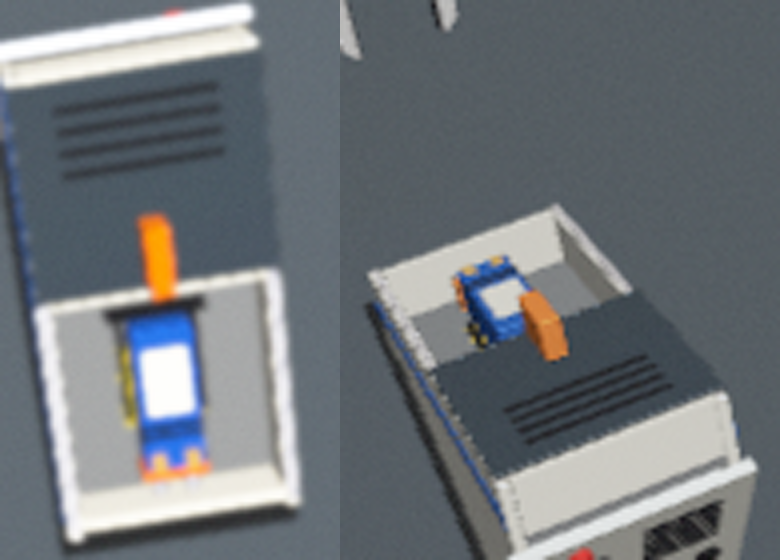

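Run:
```python
from h import *
t=cv2.imread('pics/t13.png');s=cv2.imread('pics/s13.png')
W=bay([[x,y,34] for x in(-45,45) for y in(-18,18)]+[[45,-30,14],[45,30,14]])
crop(t,262,120,85,85,8,'pics/a.png',proj("top",W)); crop(s,210,170,60,60,8,'pics/b.png',proj("scene",W))
a=cv2.imread('pics/a.png')[:,:400] if 0 else cv2.imread('pics/a.png')
a=cv2.resize(a[100:560,60:560],(400,368)); b=cv2.resize(cv2.imread('pics/b.png'),(368,368))
cv2.imwrite('pics/g14.png',np.hstack([a,b]))
```

```text
(no output)
```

View pics/g14.png

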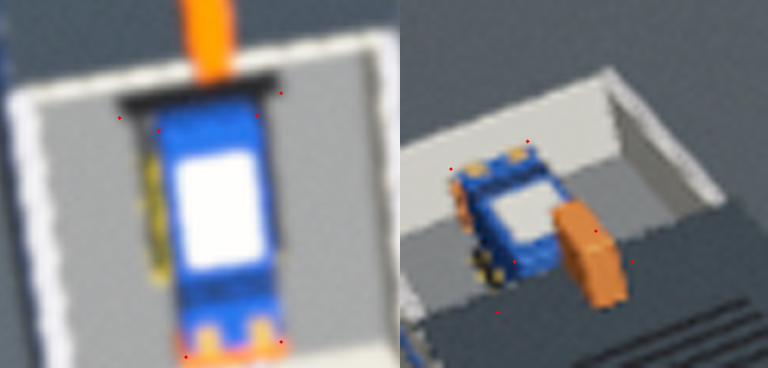

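The pack sits between the ribs with its brass end on the block and its upper end at the sill. It matches the predicted seated corners in both views to about 2 to 3 mm. Next I'll pinch the fin again to shut the cover.

```bash
python3 -c "
from h import *
sync(); plan([(bay([95,0,120])[0],RtoolF())]); st()"
```

```text
offset [211.0, -2.0, 52.0] twist [0.002, -0.0, -0.004]
t 20.43 tcp [ 0.3628 -0.186   0.153 ] bay [-116.    -0.9  172. ] F [-0.5  0.9 -0.5] Fbay [-0.6  1.  -0.3] w 0.600 q [-1.16 -0.1   2.22  0.63  0.97 -0.09]
```

Request:
{"name": "carry_out", "arguments": {"targets": [{"offset": [50, -1, 10], "twist": [0, 0, 0]}, {"offset": [105, -1, 25], "twist": [0, 0, 0]}, {"offset": [160, -2, 40], "twist": [0, 0, 0]}, {"offset": [211, -2, 52], "twist": [0.002, 0, -0.004]}, {"offset": [211, -2, 52], "twist": [0.002, 0, -0.004]}, {"offset": [211, -2, 52], "twist": [0.002, 0, -0.004]}]}}

```text
time_s: 21.18
tcp_pos: [0.5691, -0.1487, 0.212]
orientation: [-0.022, 0.963, 0.078, 0.257]
contact_force: [0.8, -0.5, 0.4]
width: 0.601
```

```bash
python3 -c "
from h import *
st(); sync(); plan([(bay([95,0,51])[0],RtoolF())])"
```

```text
t 21.18 tcp [ 0.5691 -0.1487  0.212 ] bay [ 95.    4.3 118.4] F [ 0.8 -0.5  0.4] Fbay [ 0.8 -0.7 -0. ] w 0.601 q [-0.61  0.07  1.88  0.48  0.86  0.54]
offset [0.0, 5.0, 67.0] twist [-0.006, 0.002, 0.006]
```

Request:
{"name": "carry_out", "arguments": {"targets": [{"offset": [0, 2, 10], "twist": [0, 0, 0]}, {"offset": [0, 2, 30], "twist": [0, 0, 0]}, {"offset": [0, 2, 30], "twist": [0, 0, 0]}, {"offset": [0, 2, 30], "twist": [0, 0, 0]}]}}

```text
time_s: 21.68
tcp_pos: [0.5835, -0.1514, 0.187]
orientation: [-0.021, 0.963, 0.075, 0.258]
contact_force: [0.5, -0.7, 0.0]
width: 0.6
```

```bash
python3 -c "
from h import *
st(); sync(); plan([(bay([95,0.3,51])[0],RtoolF())])"
```

```text
t 21.68 tcp [ 0.5835 -0.1514  0.187 ] bay [94.4 -0.5 89.9] F [ 0.5 -0.7  0. ] Fbay [ 0.4 -0.8 -0.2] w 0.600 q [-0.6   0.12  1.9   0.5   0.79  0.52]
offset [1.0, -1.0, 39.0] twist [-0.002, 0.0, 0.001]
```

Request:
{"name": "carry_out", "arguments": {"targets": [{"offset": [1, -1, 15], "twist": [0, 0, 0]}, {"offset": [1, -1, 30], "twist": [0, 0, 0]}, {"offset": [1, -1, 39], "twist": [0, 0, 0]}, {"offset": [1, -1, 39], "twist": [0, 0, 0]}]}}

```text
time_s: 22.18
tcp_pos: [0.6038, -0.1463, 0.1525]
orientation: [-0.021, 0.963, 0.076, 0.257]
contact_force: [-0.4, -1.3, 0.0]
width: 0.596
```

Request:
{"name": "carry_out", "arguments": {"targets": [{"offset": [0, 0, 0], "twist": [0, 0, 0]}, {"offset": [0, 0, 0], "twist": [0, 0, 0]}, {"offset": [0, 0, 0], "twist": [0, 0, 0]}, {"offset": [0, 0, 0], "twist": [0, 0, 0]}, {"offset": [0, 0, 0], "twist": [0, 0, 0]}, {"offset": [0, 0, 0], "twist": [0, 0, 0]}, {"offset": [0, 0, 0], "twist": [0, 0, 0]}], "fingers": 0, "squeeze": 20}}

```text
time_s: 23.05
tcp_pos: [0.6041, -0.1473, 0.154]
orientation: [-0.02, 0.963, 0.076, 0.258]
contact_force: [-0.5, -2.2, 1.5]
width: 0.15
```

```bash
python3 -c "
from h import *
st()"
```

```text
t 23.05 tcp [ 0.6041 -0.1473  0.154 ] bay [96.1  0.3 50.8] F [-0.5 -2.2  1.5] Fbay [ 0.  -2.1  1.7] w 0.150 q [-0.56  0.18  1.93  0.53  0.7   0.5 ]
```

Request:
{"name": "carry_out", "arguments": {"targets": [{"offset": [-6, 0, 0], "twist": [0, 0, 0]}, {"offset": [-18, 0, 0], "twist": [0, 0, 0]}, {"offset": [-32, 0, 0], "twist": [0, 0, 0]}, {"offset": [-46, 0, 0], "twist": [0, 0, 0]}, {"offset": [-56, 0, 0], "twist": [0, 0, 0]}]}}

```text
time_s: 23.68
tcp_pos: [0.5562, -0.1551, 0.1261]
orientation: [-0.02, 0.963, 0.075, 0.259]
contact_force: [5.1, -1.6, 0.9]
width: 0.148
```

```bash
python3 -c "
from h import *
st()"
```

```text
t 23.68 tcp [ 0.5562 -0.1551  0.1261] bay [40.1 -0.  50.9] F [ 5.1 -1.6  0.9] Fbay [ 4.5 -2.4 -1.6] w 0.148 q [-0.64  0.15  2.04  0.63  0.66  0.33]
```

Request:
{"name": "carry_out", "arguments": {"targets": [{"offset": [-12, 0, 0], "twist": [0, 0, 0]}, {"offset": [-26, 0, 0], "twist": [0, 0, 0]}, {"offset": [-42, 0, 0], "twist": [0, 0, 0]}, {"offset": [-58, 0, 0], "twist": [0, 0, 0]}, {"offset": [-70, 0, 0], "twist": [0, 0, 0]}, {"offset": [-80, 0, 0], "twist": [0, 0, 0]}, {"offset": [-84, 0, 0], "twist": [0, 0, 0]}, {"offset": [-84, 0, 0], "twist": [0, 0, 0]}]}}

```text
time_s: 24.68
tcp_pos: [0.484, -0.1667, 0.0838]
orientation: [-0.02, 0.963, 0.075, 0.258]
contact_force: [0.5, -4.0, -0.2]
width: 0.145
```

```bash
python3 -c "
from h import *
st()"
```

```text
t 24.68 tcp [ 0.484  -0.1667  0.0838] bay [-44.3  -0.4  50.8] F [ 0.5 -4.  -0.2] Fbay [-0.2 -4.  -0.2] w 0.145 q [-0.79  0.14  2.21  0.78  0.62  0.02]
```

Friction only so far. I'll go on in small steps until it stops.

Request:
{"name": "carry_out", "arguments": {"targets": [{"offset": [-3, 0, 0], "twist": [0, 0, 0]}, {"offset": [-5, 0, 0], "twist": [0, 0, 0]}, {"offset": [-5, 0, 0], "twist": [0, 0, 0]}]}}

```text
time_s: 25.05
tcp_pos: [0.4805, -0.1672, 0.0818]
orientation: [-0.02, 0.963, 0.075, 0.258]
contact_force: [3.1, -3.9, 0.2]
width: 0.146
```

```bash
python3 -c "
from h import *
st()"
```

```text
t 25.05 tcp [ 0.4805 -0.1672  0.0818] bay [-48.4  -0.4  50.8] F [ 3.1 -3.9  0.2] Fbay [ 2.2 -4.3 -1. ] w 0.146 q [-0.8   0.14  2.22  0.79  0.62 -0.01]
```

Request:
{"name": "carry_out", "arguments": {"targets": [{"offset": [-2, 0, 0], "twist": [0, 0, 0]}, {"offset": [-3, 0, 0], "twist": [0, 0, 0]}, {"offset": [-3, 0, 0], "twist": [0, 0, 0]}]}}

```text
time_s: 25.42
tcp_pos: [0.48, -0.1674, 0.0815]
orientation: [-0.021, 0.962, 0.075, 0.26]
contact_force: [12.7, 0.4, -1.7]
width: 0.148
```

```bash
python3 -c "
from h import *
st()"
```

```text
t 25.43 tcp [ 0.48   -0.1674  0.0815] bay [-49.   -0.5  50.9] F [12.7  0.4 -1.7] Fbay [10.1 -1.6 -7.8] w 0.148 q [-0.81  0.14  2.22  0.8   0.62 -0.02]
```

Request:
{"name": "carry_out", "arguments": {"targets": [{"offset": [-2, 0, 0], "twist": [0, 0, 0]}, {"offset": [-3, 0, 0], "twist": [0, 0, 0]}, {"offset": [-3, 0, 0], "twist": [0, 0, 0]}]}}

```text
time_s: 25.8
tcp_pos: [0.4795, -0.1675, 0.0814]
orientation: [-0.021, 0.962, 0.074, 0.262]
contact_force: [21.9, 3.5, -1.9]
width: 0.148
```

```bash
python3 -c "
from h import *
st()"
```

```text
t 25.80 tcp [ 0.4795 -0.1675  0.0814] bay [-49.5  -0.5  51. ] F [21.9  3.5 -1.9] Fbay [ 18.3   0.1 -12.7] w 0.148 q [-0.81  0.14  2.23  0.81  0.62 -0.03]
```

Request:
{"name": "carry_out", "arguments": {"targets": [{"offset": [3, 0, 0], "twist": [0, 0, 0]}, {"offset": [3, 0, 0], "twist": [0, 0, 0]}]}}

```text
time_s: 26.05
tcp_pos: [0.4796, -0.1674, 0.0814]
orientation: [-0.02, 0.963, 0.075, 0.26]
contact_force: [9.7, -1.5, -1.0]
width: 0.149
```

```bash
python3 -c "
from h import *
st()"
```

```text
t 26.05 tcp [ 0.4796 -0.1674  0.0814] bay [-49.4  -0.5  50.9] F [ 9.7 -1.5 -1. ] Fbay [ 7.6 -2.9 -5.5] w 0.149 q [-0.81  0.14  2.22  0.8   0.62 -0.02]
```

Request:
{"name": "carry_out", "arguments": {"targets": [{"offset": [0, 0, 0], "twist": [0, 0, 0]}, {"offset": [0, 0, 0], "twist": [0, 0, 0]}, {"offset": [0, 0, 0], "twist": [0, 0, 0]}, {"offset": [0, 0, -20], "twist": [0, 0, 0]}, {"offset": [0, 0, -60], "twist": [0, 0, 0]}, {"offset": [-30, 0, -120], "twist": [0, 0, 0]}, {"offset": [-30, 0, -120], "twist": [0, 0, 0]}, {"offset": [-30, 0, -120], "twist": [0, 0, 0]}], "fingers": 0.6}}

```text
time_s: 27.05
tcp_pos: [0.3922, -0.1803, 0.1687]
orientation: [-0.021, 0.963, 0.075, 0.258]
contact_force: [-0.1, -1.2, -0.3]
width: 0.599
```

```bash
python3 -c "
from h import *
st()
t=eyes.read_camera('top')[:,:,::-1]; s=eyes.read_camera('scene')[:,:,::-1]
cv2.imwrite('pics/t15.png',t);cv2.imwrite('pics/s15.png',s)
W=bay([[x,y,44] for x in(-73,53) for y in(-70,70)]+[[x,y,72] for x in(-70,-30) for y in(-7,7)])
crop(t,255,65,95,150,4,'pics/a.png',proj('top',W)); crop(s,190,160,110,150,4,'pics/b.png',proj('scene',W))
cv2.imwrite('pics/g15.png',np.hstack([cv2.imread('pics/a.png'),cv2.imread('pics/b.png')]))
st()"
```

```text
t 27.05 tcp [ 0.3922 -0.1803  0.1687] bay [-82.3   0.2 170.7] F [-0.1 -1.2 -0.3] Fbay [-0.4 -1.2 -0.1] w 0.599 q [-1.05 -0.09  2.17  0.61  0.96  0.03]
t 27.15 tcp [ 0.3926 -0.1794  0.1679] bay [-82.2   1.  169.8] F [-0.3 -0.9 -0.9] Fbay [-0.8 -0.8 -0.6] w 0.601 q [-1.05 -0.09  2.17  0.61  0.96  0.03]
```

View pics/g15.png

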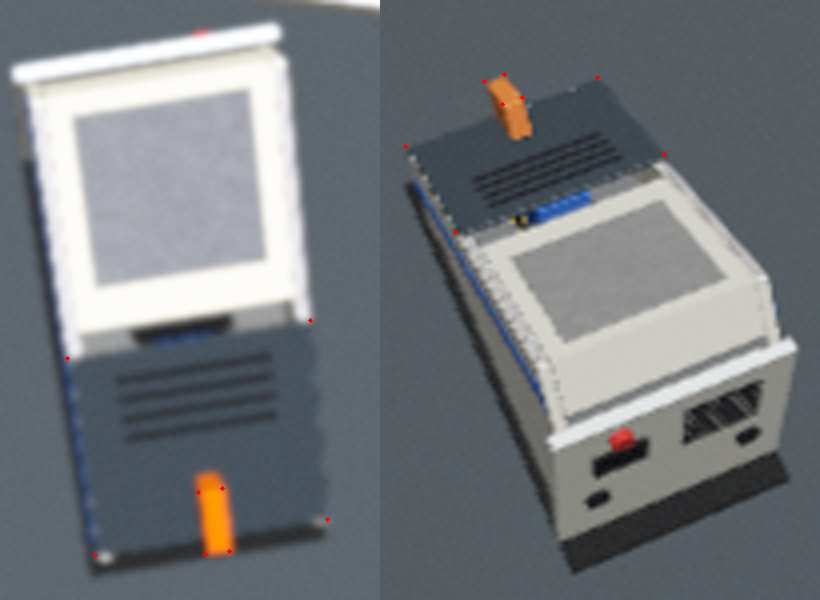

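View pics/s15.png

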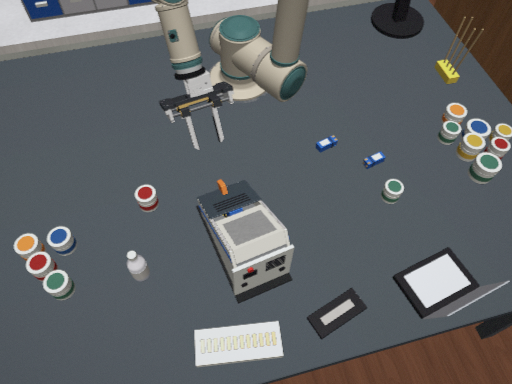

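The cover edges and fin match the fully shut prediction. The pack's blue end shows flat behind the sill through the gap, the jars and bottle haven't moved, and the arm is clear of everything.

```bash
python3 -c "
from station import close_job
print(close_job())"
```

```text
the job is handed in; nothing more can be done
None
```

I slid the cover fully back, loaded the blue battery pack, slid the cover fully shut again and handed the job in at about 27 s. No verdict was given.

**What I did:**
- **Opening:** I pinched the orange fin and slid the cover up to its end stop, with about 20 N on it at the stop. It had started roughly 8 mm ajar.
- **Loading:** I pushed the pack down the slope against the sprung block until the spring pushed back with about 5 to 5.5 N. I then lowered it behind the sill until it pressed on the bay floor, and let go.
- **Shutting:** I pulled the fin back until it stopped hard, 145 mm from fully back.

**Last checks:**
- **Pack:** before closing, it lay between the ribs with its brass end on the block and its upper end at the sill. Its corners matched the expected seated position to about 2–3 mm in both cameras.
- **Cover:** it ran shut with only friction, and its edges match the fully shut position in both views.
- **Surroundings:** the jars and bottle stand where they were, and the arm is clear of everything.

**What failed or disagreed:**
- My first approach to the fin ran joint 6 to its limit, so I turned the jaws half a turn.
- My first estimate of the unit's position was about 8 mm off because the cover was ajar; I corrected it once the bay was open.
- The two cameras still differed by 2–4 mm sideways, so I relied on where the jaws centred on the fin.

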